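# Free the skimmer behind the turner

### The job

At the food stall, the round skimmer hangs at the back of the crowded hook, behind a slotted turner. First hang the turner on the empty hook and let go of it, with the skimmer still in its place; then take the skimmer off and stand it head down in the red caddy, lowering it in rather than dropping it. Do not drop either tool, and leave the loaf, the bowl and the jar where they are.

Things in the scene. Friction and masses are not known exactly. Their poses are not given: they have to be found in the camera images.
- full_hook: The crowded hook: skimmer in the rear seat, turner in the front one. Fixed steel stand: origin at table height on the axis of its round post (14 mm thick, 376 mm high); base plate 120 x 110 x 8 mm. A hook rod 8 mm thick leaves the post along the stand's -x axis, 280 mm up, with a rear seat 26 mm and a front seat 56 mm from the post's axis and a hump 6 mm high between. A seated tool has its loop top 8.5 mm above the rod's axis.
- full_hook_lip (a point): Axis point at the very end of the upturned lip of this hook's rod: 68 mm from the post's axis, 11 mm higher than the seats. A tool must be raised 15 to 25 mm to pass over it, off or on.
- full_hook_card (a point): End of a thin rod above this hook, 374 mm over the table and 64 mm out from the post, bearing a blank yellow price card 74 mm wide that reaches up to 423 mm. With it and the hook overhead, a hand should grip a tool across its width by the lowest third of its handle, leaning 40 to 45 degrees back from the hook, towards its free end.
- spare_hook: The empty hook; the turner may hang in either seat. Fixed steel stand: origin at table height on the axis of its round post (14 mm thick, 376 mm high); base plate 120 x 110 x 8 mm. A hook rod 8 mm thick leaves the post along the stand's -x axis, 280 mm up, with a rear seat 26 mm and a front seat 56 mm from the post's axis and a hump 6 mm high between. A seated tool has its loop top 8.5 mm above the rod's axis.
- spare_hook_lip (a point): Axis point at the very end of the upturned lip of this hook's rod: 68 mm from the post's axis, 11 mm higher than the seats. A tool must be raised 15 to 25 mm to pass over it, off or on.
- spare_hook_card (a point): End of a thin rod above this hook, 374 mm over the table and 64 mm out from the post, bearing a blank yellow price card 74 mm wide that reaches up to 423 mm. With it and the hook overhead, a hand should grip a tool across its width by the lowest third of its handle, leaning 40 to 45 degrees back from the hook, towards its free end.
- turner_top (a point): Top of the turner's hanging loop, on the centre line of its wire (6 mm thick). The loop's opening is 34 mm wide, about 40 mm high, and pointed at the top so that it centres on a hook rod. The loop reaches down to 49 mm below this point.
- turner_mid (a point): Centre of the slotted turner, half-way up, 97 mm below turner_top. Green handle; flat slotted head 60 wide x 54 mm, 5 mm thick. Axes: z up along the handle, x through its thickness, y across its width; front and back are alike. 200 mm long, 0.16 to 0.28 kg. Straight handle 22 mm wide, 10 mm thick, from 46 to 146 mm below *_top; the head ends 197 mm below it. Centre of mass about 50 mm below this point.
- skimmer_top (a point): Top of the skimmer's hanging loop, on the centre line of its wire (6 mm thick). The loop's opening is 34 mm wide, about 40 mm high, and pointed at the top so that it centres on a hook rod. The loop reaches down to 49 mm below this point.
- skimmer_mid (a point): Centre of the skimmer, half-way up, 97 mm below skimmer_top. Brown wooden handle; round flat perforated head 54 mm across, 6 mm thick. Axes: z up along the handle, x through its thickness, y across its width; front and back are alike. 200 mm long, 0.16 to 0.28 kg. Straight handle 22 mm wide, 10 mm thick, from 46 to 146 mm below *_top; the head ends 197 mm below it. Centre of mass about 50 mm below this point.
- skimmer_head (a point): Centre of the skimmer's round head, 170 mm below skimmer_top and 27 mm above its lower end.
- caddy: Red open-topped caddy fixed to the table, 70 mm (x) by 94 mm (y) outside, 60 x 84 mm inside, 75 mm high, floor 5 mm thick; origin at the centre of its underside. The skimmer goes in with its width along the caddy's y and may then lean on the rim as it likes. Fingers low on the handle come close to the rim there, so open them only a little to let go.
- rice_loaf: White rounded loaf of rice cake, 65 x 140 x 45 mm, origin under its centre. To be left alone.
- sauce_bowl: Blue bowl, 100 mm across, 50 mm high, origin under its centre. To be left alone.
- jar: Small amber jar with a red cap, 60 mm across, 75 mm high, origin under its centre. To be left alone.

How it is judged (in metres and radians):
On the way:
1. the turner hangs on the spare hook, let go, while the skimmer still hangs on its own hook (x of turner_top in the frame of spare_hook between -0.07 and -0.006 m and y of turner_top in the frame of spare_hook between -0.015 and 0.015 m and z of turner_top in the frame of spare_hook between 0.28 and 0.31 m and angle between turner_mid's own z axis and vertical below 0.35 rad and contact force between the fingers and turner below 0.1 N and x of skimmer_top in the frame of full_hook between -0.07 and -0.006 m and y of skimmer_top in the frame of full_hook between -0.015 and 0.015 m and z of skimmer_top in the frame of full_hook between 0.28 and 0.31 m), for 0.2 s.
At the end, for the whole second after the job is handed in: Turner hangs by its loop on the spare hook (loop top 280 to 310 mm high, within 15 mm of the rod sideways, lean under 20 degrees); skimmer stands head down in the caddy (head centre inside, under 55 mm above its underside, lean under 55 degrees); both released, under 0.05 m/s (x of turner_top in the frame of spare_hook between -0.07 and -0.006 m and y of turner_top in the frame of spare_hook between -0.015 and 0.015 m and z of turner_top in the frame of spare_hook between 0.28 and 0.31 m and angle between turner_mid's own z axis and vertical below 0.35 rad and contact force between the fingers and turner below 0.1 N and x of skimmer_head in the frame of caddy between -0.032 and 0.032 m and y of skimmer_head in the frame of caddy between -0.044 and 0.044 m and z of skimmer_head in the frame of caddy between 0 and 0.055 m and angle between skimmer_mid's own z axis and vertical below 0.96 rad and contact force between the fingers and skimmer below 0.1 N and linear speed of each of turner, skimmer below 0.05 m/s); the robot touches nothing.
It fails at once if the loaf, bowl or jar is moved more than 30 mm (distance of any of rice_loaf, sauce_bowl, jar from where it was at the start of the episode above 0.03 m).
It fails at once if the turner or skimmer is dropped (moves faster than 0.75 m/s out of the fingers) ((contact force between the fingers and turner below 0.1 N and linear speed of turner above 0.75 m/s) or (contact force between the fingers and skimmer below 0.1 N and linear speed of skimmer above 0.75 m/s)).
It fails at once if the turner falls (its middle comes lower than 100 mm) (height (world z) of turner_mid below 0.1 m).
It fails at once if the skimmer falls (its middle comes lower than 60 mm) (height (world z) of skimmer_mid below 0.06 m).
It also fails if it takes over 69 s, if anything falls off the work surface, if the arm or the gripper's body presses on something with over 40 N, if the wrist force passes 120 N, or if a joint passes its speed limit or range.

### The arm

A 7-joint arm with a two-finger parallel gripper is mounted at the origin on the work surface. World frame = base frame: x ahead of the robot, y to its left, z up, the work surface at z = 0. Lengths are in mm, angles in rad, forces in N, time in s.
With the tool pointing down it reaches from about 400 to 875 mm from the base axis. Payload 4.4 kg.
Tool frame: the origin (TCP) lies midway between the tips of the shut fingers; the grasp point (between the pads) lies 19 mm behind it (arm.grasp_offset is the distance from the TCP to the grasp point, in mm); z points along the fingers, x is the direction in which the jaws open and shut, and the axes are right-handed (so a half turn about z gives the same grasp; the last joint's range is limited). The gripper opens to 85 mm and grips with 20 to 120 N. Pads are 22 mm wide; open, the fingers measure 114 mm over their backs; the gripper's body (76 mm by 85 mm) begins 54 mm behind the grasp point. The pads swing forward as they close: fully open they stand 13 mm farther back than shut.
Start: joints at [1.221, 0.628, 0.038, 1.517, -0.027, 0.996, -0.02], TCP at [182.031, -624.005, 231.313] pointing down, gripper open.
Joint ranges: [-3.06, 3.06], [-0.37, 2.12], [-1.25, 1.32], [0.18, 2.47], [-1.1, 4.24], [0.23, 1.98], [-2.94, 2.94]. Speed limits (rad/s): [2.57, 2.57, 3.14, 3.14, 3.14, 3.14, 3.14].

### API

Orientations are given as a rotation vector (axis times angle).
In Python, from workcell import monitor, read_camera, order, arm gives the robot as it stands.
- The arm moves only by the tool drive_tool, never from a script. Its argument "rows" is a list of rows, each a list of 3 entries, a list of its own where there are three numbers: the finger opening in mm, from 0 to 85.4, then the shift along the tool's x, y, z in mm, then the turn, a rotation vector about the tool's x, y, z in rad. A call has exactly 10 rows; each row shifts and turns the commanded pose from where the row before left it, along the tool's axes as they then stand; what a row does not reach is not made up. A row lasts 1/10 s, in which the tool goes at most 50 mm and 8.59 degrees, less where a joint would pass 70% of its speed; a pose out of reach is approached as far as the arm can. A call is refused whole if a number of a shift passes 50 or a number of a turn 0.15, either way. A call with a gripper value outside its range is refused whole. The fingers move at their own pace and stop on an object; "grip_force" is the grip in N (left out, the last holds). Time passes only in rows, so rows that do not move let the fingers close, or fill a call up. It gives the time, the measured TCP pose, the force and the opening at its end, in the units of the state.
- monitor.sense(): the state, without advancing time (a new reading comes with each control period).
- read_camera(name): name is "scene" or "top"; returns a dict with "img" (480x640x3 uint8, red, green, blue), "depth" (480x640 float32, mm along the optical axis (not along the pixel's ray), 0 where there is no reading), "mtx" (3x3 intrinsics, pixels), "extrinsics" (4x4, takes a point from world to camera coordinates). Camera axes: x right, y up, looking along -z (the intrinsics and any distortion apply to the point x, -y, -z); pixel columns grow to the right and rows downward; lengths in mm; the calibration is good to about 2 mm. A picture is of the moment at which its call begins.
- order.hand_in(): hands the job in, once; it reports no verdict.
The state is a dict: "clock": time; "joint_positions": joint angles; "qvel": joint speeds; "joint_torque": joint torques, N m; "tcp_pos": TCP position; "tool_rot": TCP orientation; "ft_force": force on the tool from outside, world axes, zero at the start; "wrist_torque": the same for the moment, N m; "width": finger opening in mm.
Only numpy, scipy, OpenCV 4.12 (cv2) and the standard library are available. Lean on these libraries where they do the work, as an engineer would, in place of code of your own. Each camera call takes 0.05 s, during which the arm holds its last target.

## Working session

There is one attempt and no reset: what is moved stays moved. The work goes in short steps, Python scripts to look and compute and a tool call to move; the robot and the scene stay as the last step left them, time stands still between calls to the robot, and variables do not carry over. Pictures are saved under pics/ and viewed, and the job is handed in when it is done.

Besides the shell and the picture viewer there is one more tool, called after "Emit:" as name(argument=value, ...), one argument or row to a line, values as JSON. drive_tool: Moves the arm, as the interface text tells. Its arguments: {"type":"object","properties":{"rows":{"type":"array","items":{"type":"array"}},"grip_force":{"type":"number"}},"required":["rows"]}

```bash
ls -a; mkdir -p pics; python3 - <<'E'
from workcell import monitor, read_camera, order, arm
import cv2,numpy as np
print(monitor.sense()); print([a for a in dir(arm) if a[0]!='_'])
for n in("scene","top"):
    c=read_camera(n); np.savez(f"{n}0.npz",**c); cv2.imwrite(f"pics/{n}0.png",c["img"][:,:,::-1]); print(c["mtx"],c["extrinsics"],[k for k in c])
E
```

```text
.
..
pics
{'clock': 0.0, 'joint_positions': array([ 1.22118934,  0.62935747,  0.0384312 ,  1.51836411, -0.02696435,
        0.99630294, -0.01997989]), 'qvel': array([ 0.00301151,  0.00081515, -0.00032278,  0.00018149, -0.00055627,
       -0.00038949,  0.00069138]), 'joint_torque': array([ 9.37863042e-04, -5.63398898e+01,  1.22635726e+00, -1.93450034e+01,
        1.09849582e-02,  1.03844027e-02, -1.38436531e-05]), 'tcp_pos': array([ 181.85651514, -623.38982093,  230.3827978 ]), 'tool_rot': array([-2.51244415e+00,  1.88421305e+00,  2.45031029e-03]), 'ft_force': array([-0.5590401 ,  0.4191466 ,  0.98226577]), 'wrist_torque': array([ 0.00178986,  0.00575298, -0.0151716 ]), 'width': 85.31796671953009}
['PlanningError', 'grasp_offset']
[[433.87907097   0.         315.80502215]
 [  0.         433.87907097 236.85790138]
 [  0.           0.           1.        ]] [[ 1.66833299e-01  9.85983690e-01 -1.67719434e-03 -6.57032144e+01]
 [-5.62913705e-01  9.66440615e-02  8.20845958e-01  1.27102569e+02]
 [ 8.09502817e-01 -1.36000323e-01  5.71147179e-01 -1.38790656e+03]
 [ 0.00000000e+00  0.00000000e+00  0.00000000e+00  1.00000000e+00]] ['img', 'depth', 'mtx', 'extrinsics']
[[512.50789188   0.         325.48028827]
 [  0.         512.50789188 242.68797164]
 [  0.           0.           1.        ]] [[-1.54725557e-02 -9.99799098e-01 -1.27422308e-02 -1.05753593e+01]
 [ 9.88451248e-01 -1.72157720e-02  1.50558122e-01 -5.76169434e+02]
 [-1.50747241e-01 -1.02655550e-02  9.88519038e-01 -1.32809215e+03]
 [ 0.00000000e+00  0.00000000e+00  0.00000000e+00  1.00000000e+00]] ['img', 'depth', 'mtx', 'extrinsics']
```

View pics/scene0.png

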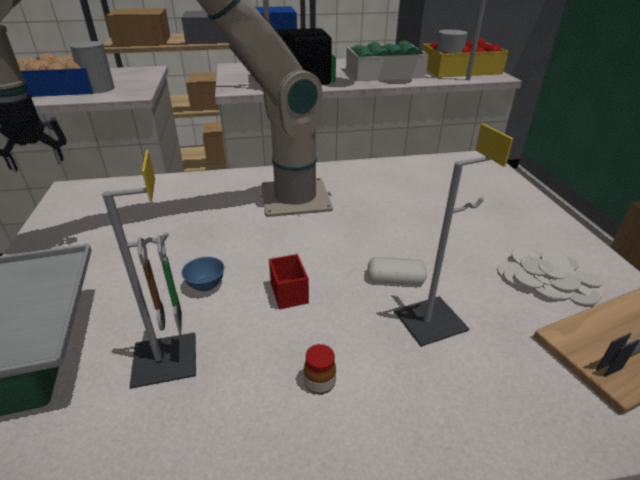

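View pics/top0.png

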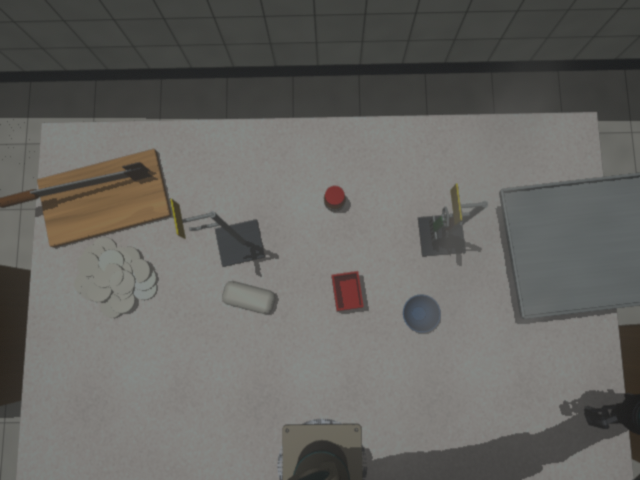

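The full hook with both tools is at scene (150,300) and top (440,230). The spare hook is at scene (440,250) and top (240,240). Both rods point towards +y. Next I'll zoom in and measure.

```bash
cat > h.py <<'E'
import numpy as np,cv2
def ld(n): return dict(np.load(n))
def proj(c,P):
    P=np.atleast_2d(P).astype(float); q=(c["extrinsics"]@np.c_[P,np.ones(len(P))].T).T[:,:3]; q=q*[1,-1,-1]
    u=(c["mtx"]@q.T).T; return u[:,:2]/u[:,2:]
def ray(c,uv):
    E=c["extrinsics"]; d=np.linalg.inv(c["mtx"])@np.array([uv[0],uv[1],1.]); d=d*[1,-1,-1]
    R=E[:3,:3]; return -R.T@E[:3,3], R.T@d   # d scaled to depth 1
def onz(c,uv,z):
    o,d=ray(c,uv); return o+d*(z-o[2])/d[2]
def tri(c1,u1,c2,u2):
    o1,d1=ray(c1,u1);o2,d2=ray(c2,u2); d1=d1/np.linalg.norm(d1);d2=d2/np.linalg.norm(d2)
    s=np.linalg.lstsq(np.c_[d1,-d2],o2-o1,rcond=None)[0]; a=o1+s[0]*d1;b=o2+s[1]*d2
    return (a+b)/2,np.linalg.norm(a-b)
def cloud(c):
    h,w=c["depth"].shape; v,u=np.mgrid[:h,:w]; d=c["depth"]
    K=c["mtx"]; q=np.stack([(u-K[0,2])/K[0,0]*d,-(v-K[1,2])/K[1,1]*d,-d],-1)
    E=c["extrinsics"]; return (q-E[:3,3])@E[:3,:3]
def crop(c,x,y,w,h,f,name):
    cv2.imwrite(name,cv2.resize(c["img"][y:y+h,x:x+w,::-1],None,fx=f,fy=f,interpolation=cv2.INTER_CUBIC))
E
python3 - <<'E'
from h import *
s=ld("scene0.npz");t=ld("top0.npz")
crop(s,90,140,133,250,3-.6,"pics/c1.png");crop(s,380,110,140,250,2.4,"pics/c2.png")
crop(t,400,170,100,100,6,"pics/c3.png");crop(t,160,180,120,100,6,"pics/c4.png")
E
python3 - <<'E'
from h import *
a=[cv2.imread(f"pics/c{i}.png") for i in(1,2)]; cv2.imwrite("pics/c12.png",np.hstack([cv2.resize(x,(340,600)) for x in a]))
a=[cv2.imread(f"pics/c{i}.png") for i in(3,4)]; cv2.imwrite("pics/c34.png",np.hstack([cv2.resize(a[0],(360,360)),cv2.resize(a[1],(432,360))]))
for n in("scene","top"):
    c=ld(n+"0.npz");P=cloud(c);h=cv2.cvtColor(c["img"],cv2.COLOR_RGB2HSV)
    H,S,V=[h[...,i].astype(int) for i in range(3)]
    M={"green":(H>45)&(H<85)&(S>120)&(V>40),"yellow":(H>22)&(H<32)&(S>150),"red":((H<5)|(H>175))&(S>170),"brown":(H>5)&(H<16)&(S>100),"blue":(H>95)&(H<120)&(S>70),"dark":(S<60)&(V<70)}
    for k,m in M.items():
        m=m&(P[...,2]>-5)&(P[...,2]<500)&(P[...,0]>150)&(P[...,0]<900)&(abs(P[...,1])<500)
        nn,l,st,ce=cv2.connectedComponentsWithStats(m.astype(np.uint8))
        for i in range(1,nn):
            if st[i,4]>25:
                q=P[l==i]; print(n,k,st[i],ce[i].round(1),np.median(q,0).round(0),q.min(0).round(0),q.max(0).round(0))
E
```

```text
scene green [163 261  15  45 215] [170.3 283.8] [ 606. -289.  196.] [ 597. -293.  145.] [ 609. -286.  241.]
scene yellow [476 124  37  41 868] [494.1 143.9] [582. 271. 401.] [542. 262. 376.] [614. 281. 424.]
scene yellow [143 151  11  49 301] [148.1 173.9] [ 605. -281.  404.] [ 563. -285.  378.] [ 634. -279.  425.]
scene red [ 270  255   38   53 1573] [288.8 281. ] [486. -72.  46.] [ 397. -112.    1.] [500. -35.  78.]
scene red [306 345  28  27 613] [319.7 358.3] [708. -46.  75.] [677. -70.  56.] [728. -21.  79.]
scene brown [144 262  16  47 247] [152.1 286.2] [ 608. -319.  196.] [ 596. -324.  145.] [ 611. -316.  242.]
scene brown [ 534  332  106   82 1303] [594.6 377. ] [795. 453.  21.] [670. 410.   4.] [858. 500.  67.]
scene brown [566 345  33  10  79] [582.1 349.1] [729. 470.  23.] [720. 439.  19.] [742. 500.  25.]
scene brown [304 363  32  20 331] [319.3 374.4] [723. -50.  48.] [696. -74.  35.] [730. -18.  63.]
scene blue [ 182  257   42   34 1051] [203.1 272.9] [ 365. -268.   33.] [ 337. -312.    4.] [ 436. -219.   54.]
scene dark [ 394  165   75  181 2418] [432.5 304.8] [594. 2
[... 486 characters left out ...]
7 305   4  25  75] [178.7 315.5] [ 604. -289.  117.] [ 575. -291.  103.] [ 624. -287.  137.]
scene dark [ 130  334   66   54 2687] [163.5 360.3] [ 609. -337.    9.] [ 544. -400.   -1.] [ 658. -275.   68.]
scene dark [597 335  37  41 631] [614.9 355.2] [786. 480.  67.] [769. 463.  21.] [795. 500. 102.]
top dark [127 163  24  17 241] [138.4 170.7] [774. 481.  73.] [765. 462.  21.] [792. 500. 103.]
top dark [331 199  15  12  50] [338.7 206.6] [673. -58.  34.] [669. -75.   8.] [696. -36.  53.]
top dark [ 213  215   52   51 1613] [239.5 242.1] [583. 206.   7.] [525. 149.  -3.] [647. 280. 371.]
top dark [419 218  26  35 544] [429.7 232.3] [ 594. -292.    9.] [ 551. -337.   -3.] [ 647. -278.  230.]
```

View pics/c12.png

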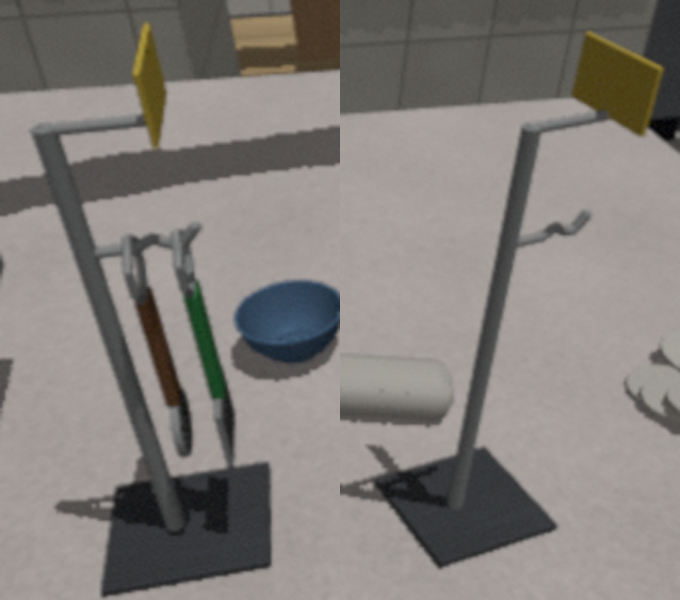

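View pics/c34.png

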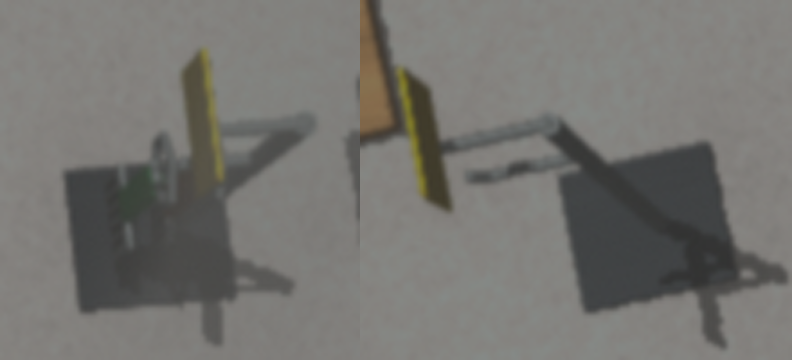

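```bash
python3 - <<'E'
from h import *
C={n:ld(n+"0.npz") for n in("scene","top")}
P={n:cloud(C[n]) for n in C}
for nm,(x0,x1,y0,y1) in {"full":(520,680,-420,-250),"spare":(500,680,130,300)}.items():
  for n in C:
    p=P[n].reshape(-1,3); im=C[n]["img"].reshape(-1,3)
    m=(p[:,0]>x0)&(p[:,0]<x1)&(p[:,1]>y0)&(p[:,1]<y1); q=p[m];c=im[m].astype(int)
    hsv=cv2.cvtColor(im[m][None],cv2.COLOR_RGB2HSV)[0]
    b=q[(abs(q[:,2]-8)<6)&(c.sum(1)<180)]
    r=cv2.minAreaRect(b[:,:2].astype(np.float32)); print(nm,n,"base",r)
    k=q[(hsv[:,0]>22)&(hsv[:,0]<32)&(hsv[:,1]>120)&(q[:,2]>370)]
    if len(k)>20:
        d=np.linalg.svd(k-k.mean(0),full_matrices=0)[2]; vx,vy=cv2.fitLine(k[:,:2].astype(np.float32),cv2.DIST_HUBER,0,.1,.1)[:2,0]
        print("  card",len(k),(k.min(0)+k.max(0))/2,"normal",d[2],"line",np.degrees(np.arctan2(vy,vx)))
    for lo,hi in((60,130),(150,250),(300,370)):
        u=q[(q[:,2]>lo)&(q[:,2]<hi)&(hsv[:,1]<60)]; print("  z",lo,hi,len(u),np.median(u,0).round(1) if len(u) else "")
    u=q[(q[:,2]>268)&(q[:,2]<300)]; o=u[np.argsort(u[:,1])]; print("  rod",o[::max(1,len(o)//12)].round(0).tolist())
    u=q[(q[:,2]>364)&(q[:,2]<382)&(hsv[:,1]<60)]; o=u[np.argsort(u[:,1])]; print("  top",o[::max(1,len(o)//12)].round(0).tolist())
E
```

```text
full scene base ((600.91650390625, -338.4320983886719), (109.6700668334961, 118.35134887695312), 3.5967230796813965)
  card 346 [ 596.95051725 -282.9092672   400.7941647 ] normal [ 0.05888363 -0.99812467 -0.01672896] line 3.7391992
  z 60 130 464 [ 605.1 -332.1  108.3]
  z 150 250 630 [ 604.9 -342.8  209.5]
  z 300 370 400 [ 605.3 -345.6  336. ]
  rod [[602.0, -354.0, 276.0], [607.0, -349.0, 277.0], [607.0, -345.0, 298.0], [603.0, -342.0, 289.0], [602.0, -336.0, 284.0], [611.0, -323.0, 281.0], [600.0, -320.0, 278.0], [619.0, -318.0, 270.0], [599.0, -307.0, 286.0], [611.0, -294.0, 281.0], [603.0, -290.0, 287.0], [600.0, -287.0, 282.0], [596.0, -276.0, 292.0]]
  top [[601.0, -355.0, 372.0], [602.0, -350.0, 378.0], [607.0, -347.0, 370.0], [601.0, -344.0, 380.0], [603.0, -342.0, 377.0], [601.0, -337.0, 373.0], [599.0, -331.0, 379.0], [601.0, -324.0, 375.0], [602.0, -318.0, 376.0], [603.0, -311.0, 376.0], [601.0, -305.0, 378.0], [598.0, -298.0, 379.0], [632.0, -283.0, 379.0]]
full top base ((0.0, 0.0), (0.0, 0.0), 0.0)
  z 60 130 140 [ 593.8 -293.2  112. ]
  z 150 250 221 [ 594.  -294.6  
[... 1853 characters left out ...]
584.7 203.4 100.7]
  z 150 250 67 [584.8 203.7 200.6]
  z 300 370 64 [585.1 203.4 338.2]
  rod [[588.0, 201.0, 290.0], [586.0, 203.0, 269.0], [583.0, 208.0, 296.0], [585.0, 220.0, 285.0], [584.0, 227.0, 282.0], [584.0, 233.0, 283.0], [583.0, 239.0, 286.0], [578.0, 245.0, 288.0], [579.0, 253.0, 285.0], [577.0, 259.0, 286.0], [573.0, 267.0, 283.0], [579.0, 271.0, 285.0], [577.0, 276.0, 289.0]]
  top [[589.0, 202.0, 365.0], [587.0, 206.0, 374.0], [590.0, 209.0, 377.0], [593.0, 214.0, 374.0], [585.0, 222.0, 375.0], [585.0, 230.0, 376.0], [579.0, 237.0, 373.0], [579.0, 245.0, 374.0], [579.0, 253.0, 375.0], [579.0, 260.0, 378.0], [576.0, 264.0, 379.0], [574.0, 267.0, 380.0], [609.0, 276.0, 382.0]]
```

```bash
python3 - <<'E'
from h import *
C={n:ld(n+"0.npz") for n in("scene","top")}
for n in C: print(n, ray(C[n],(0,0))[0].round(0))
pos={n:ray(C[n],(0,0))[0] for n in C}
for nm,S,T in(("full",(605.2,-345.6),(595.4,-343.9)),("spare",(593.9,205.8),(585,203.4))):
  for n,m in(("scene",S),("top",T)):
    m=np.array(m); d=pos[n][:2]-m; d/=np.linalg.norm(d); print(nm,n,m-d*6.3)
# tools handle medians & colored
P=cloud(C["scene"]);h=cv2.cvtColor(C["scene"]["img"],cv2.COLOR_RGB2HSV)
for k,b in(("green",(45,85)),("brown",(5,16))):
    m=(h[...,0]>b[0])&(h[...,0]<b[1])&(h[...,1]>100)&(P[...,0]>560)&(P[...,0]<650)&(P[...,1]<-250)&(P[...,1]>-350)
    q=P[m]
    for z in range(145,245,20):
        u=q[(q[:,2]>=z)&(q[:,2]<z+20)]; print(k,z,len(u),np.median(u,0).round(1))
# caddy
for n in C:
    P=cloud(C[n]);h=cv2.cvtColor(C[n]["img"],cv2.COLOR_RGB2HSV)
    m=((h[...,0]<6)|(h[...,0]>174))&(h[...,1]>150)&(P[...,0]<560)&(P[...,0]>350)&(abs(P[...,1]+70)<80)
    q=P[m]; u=q[abs(q[:,2]-75)<4]; print(n,"rim",len(u),cv2.minAreaRect(u[:,:2].astype(np.float32)), q[:,2].max())
    mm=m.astype(np.uint8); cnt=max(cv2.findContours(mm,cv2.RETR_EXTERNAL,cv2.CHAIN_APPROX_NONE)[0],key=cv2.contourArea)
    print(cv2.approxPolyDP(cnt,3,True)[:,0].tolist())
    if n=="top": print("toprect",cv2.minAreaRect(np.array([onz(C[n],p,75)[:2] for p in cnt[:,0]],np.float32)))
E
```

```text
scene [1206. -136.  688.]
top [ 369.  -34. 1399.]
full scene [ 599.2507794  -347.67286619]
full top [ 599.11583232 -348.9874935 ]
spare scene [588.4004106  208.87319321]
spare top [589.23699701 208.06238741]
green 145 44 [ 605.2 -288.9  155.2]
green 165 49 [ 605.7 -289.6  175.4]
green 185 45 [ 605.9 -289.2  195.7]
green 205 54 [ 605.5 -289.5  215. ]
green 225 45 [ 605.7 -288.7  234.4]
brown 145 46 [ 607.4 -319.2  155.4]
brown 165 45 [ 607.7 -319.1  174. ]
brown 185 55 [ 607.9 -318.5  195.1]
brown 205 57 [ 607.7 -319.   214.9]
brown 225 44 [ 607.9 -318.6  233. ]
scene rim 247 ((448.9461364746094, -73.92005157470703), (95.05874633789062, 69.0450668334961), 7.074269771575928) 78.31201783460325
[[297, 255], [270, 260], [271, 282], [279, 307], [307, 302], [307, 277]]Traceback (most recent call last):
  File "<stdin>", line 19, in <module>
    return umr_maximum(a, axis, None, out, keepdims, initial, where)
ValueError: zero-size array to reduction operation maximum which has no identity
```

Emit:
drive_tool(
  rows=[
    [85, [-22, -29, -10], [0, 0, 0]],
    [85, [-22, -29, -10], [0, 0, 0]],
    [85, [-22, -29, -10], [0, 0, 0]],
    [85, [-22, -29, -10], [0, 0, 0]],
    [85, [-22, -29, -10], [0, 0, 0]],
    [85, [-22, -29, -10], [0, 0, 0]],
    [85, [-22, -29, -10], [0, 0, 0]],
    [85, [-22, -29, -10], [0, 0, 0]],
    [85, [-22, -29, -10], [0, 0, 0]],
    [85, [-22, -29, -10], [0, 0, 0]],
  ],
  grip_force=60,
)

```text
clock: 1.1
tcp_pos: [399.3, -330.1, 331.5]
tool_rot: [-2.513, 1.885, 0.001]
ft_force: [1.4, -0.4, -1.0]
width: 85.4
```

```bash
cat >> h.py <<'E'
from scipy.spatial.transform import Rotation as Rn
ST={"full":(np.array([599.2,-348.3]),np.radians(3.7)),"spare":(np.array([588.8,208.3]),np.radians(12.1))}
def fr(yaw,lean):
    r=np.array([-np.sin(yaw),np.cos(yaw),0]);p=np.array([np.cos(yaw),np.sin(yaw),0]);l=np.radians(lean)
    z=-np.sin(l)*r-np.cos(l)*np.array([0,0,1]); return np.c_[p,np.cross(z,p),z],r,p
def grip(st,out,z,lean=45,back=0,side=0):
    "TCP pose with grasp point at `out` from post, height z"
    o,yaw=ST[st];R,r,p=fr(yaw,lean); g=np.r_[o,z]+r*out+p*side-R[:,2]*back
    return g+19*R[:,2],R
def plan(T,n=None):
    from workcell import monitor
    s=monitor.sense(); R0=Rn.from_rotvec(s["tool_rot"]); R1=Rn.from_matrix(T[1]); w=(R0.inv()*R1).as_rotvec()
    dp=T[0]-s["tcp_pos"]
    print("t",round(s["clock"],2),"tcp",s["tcp_pos"].round(1),"q",s["joint_positions"].round(2),"F",s["ft_force"].round(1),"w",round(s["width"],1))
    print("target",T[0].round(1),"dp",dp.round(1),"shift now-axes",R0.inv().apply(dp).round(1),"in target axes",R1.inv().apply(dp).round(1),"turn",w.round(3))
E
python3 - <<'E'
from h import *
from workcell import arm
print(arm.grasp_offset); plan(grip("full",56+110,166+90))
E
```

```text
18.700000000000003
t 1.1 tcp [ 399.3 -330.1  331.5] q [ 0.64  0.33 -0.01  1.74  0.    1.07 -0.65] F [ 1.4 -0.4 -1. ] w 85.4
target [ 589.4 -196.1  242.6] dp [190.  134.1 -88.9] shift now-axes [ -75.5 -220.    88.9] in target axes [ 198.3 -148.8  -23.1] turn [-0.66   0.53  -1.277]
```

Emit:
drive_tool(
  rows=[
    [85, [0, 0, 0], [-0.064, 0.051, -0.124]],
    [85, [0, 0, 0], [-0.064, 0.051, -0.124]],
    [85, [0, 0, 0], [-0.064, 0.051, -0.124]],
    [85, [0, 0, 0], [-0.064, 0.051, -0.124]],
    [85, [0, 0, 0], [-0.064, 0.051, -0.124]],
    [85, [0, 0, 0], [-0.064, 0.051, -0.124]],
    [85, [0, 0, 0], [-0.064, 0.051, -0.124]],
    [85, [0, 0, 0], [-0.064, 0.051, -0.124]],
    [85, [0, 0, 0], [-0.064, 0.051, -0.124]],
    [85, [0, 0, 0], [-0.064, 0.051, -0.124]],
  ],
)

```text
clock: 2.1
tcp_pos: [399.3, -331.0, 331.1]
tool_rot: [2.376, 0.033, 0.029]
ft_force: [-0.8, -1.2, 1.0]
width: 85.0
```

```bash
python3 - <<'E'
from h import *
plan(grip("full",56+110,166+90)); plan(grip("full",56+70,166+70));
E
```

```text
t 2.1 tcp [ 399.3 -331.   331.1] q [ 0.21  0.27 -0.07  2.16  1.09  0.9  -0.63] F [-0.8 -1.2  1. ] w 85.0
target [ 589.4 -196.1  242.6] dp [190.  135.  -88.6] shift now-axes [ 193.3 -155.7  -23.8] in target axes [ 198.3 -149.2  -23.9] turn [-0.02   0.014 -0.031]
t 2.1 tcp [ 399.3 -331.   331.1] q [ 0.21  0.27 -0.07  2.16  1.09  0.9  -0.63] F [-0.8 -1.2  1. ] w 85.0
target [ 591.9 -236.   222.6] dp [ 192.6   95.1 -108.6] shift now-axes [ 194.3 -140.8   18.4] in target axes [ 198.3 -135.1   18.5] turn [-0.02   0.014 -0.031]
```

Emit:
drive_tool(
  rows=[
    [85, [19.6, -15.2, -2.4], [-0.002, 0.0015, -0.003]],
    [85, [19.6, -15.2, -2.4], [-0.002, 0.0015, -0.003]],
    [85, [19.6, -15.2, -2.4], [-0.002, 0.0015, -0.003]],
    [85, [19.6, -15.2, -2.4], [-0.002, 0.0015, -0.003]],
    [85, [19.6, -15.2, -2.4], [-0.002, 0.0015, -0.003]],
    [85, [19.6, -15.2, -2.4], [-0.002, 0.0015, -0.003]],
    [85, [19.6, -15.2, -2.4], [-0.002, 0.0015, -0.003]],
    [85, [19.6, -15.2, -2.4], [-0.002, 0.0015, -0.003]],
    [85, [19.6, -15.2, -2.4], [-0.002, 0.0015, -0.003]],
    [85, [19.6, -15.2, -2.4], [-0.002, 0.0015, -0.003]],
  ],
)

```text
clock: 3.1
tcp_pos: [590.9, -197.5, 243.2]
tool_rot: [2.357, 0.068, 0.031]
ft_force: [0.8, -0.0, -0.2]
width: 85.2
```

```bash
python3 - <<'E'
from h import *
from workcell import read_camera
plan(grip("full",56,164,back=4))
for n in("scene","top"):
    c=read_camera(n); np.savez(f"{n}1.npz",**c)
a=ld("scene1.npz");b=ld("top1.npz")
cv2.imwrite("pics/p1.png",np.hstack([cv2.resize(a["img"][100:400,50:350,::-1],(400,400)),cv2.resize(b["img"][130:330,330:530,::-1],(400,400))]))
E
```

```text
t 3.1 tcp [ 590.9 -197.5  243.2] q [-0.04  0.64 -0.14  1.81  1.02  1.1  -0.78] F [ 0.8 -0.  -0.2] w 85.2
target [ 596.3 -303.   153.4] dp [   5.4 -105.5  -89.9] shift now-axes [ -0.9  11.4 138.2] in target axes [ -1.4  11.1 138.2] turn [-0.002  0.003 -0.006]
```

View pics/p1.png

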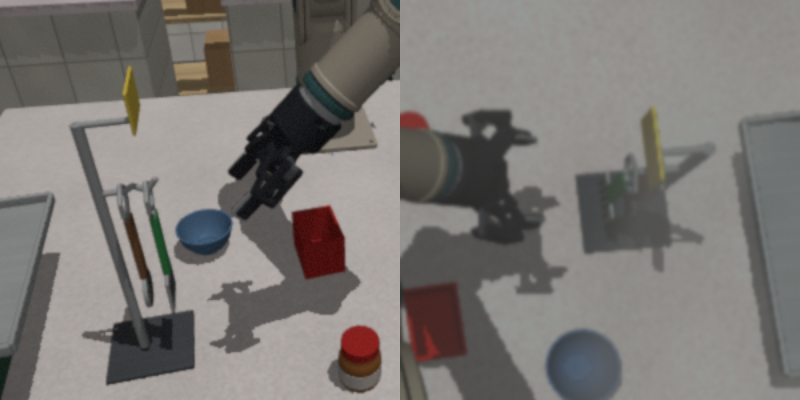

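Emit:
drive_tool(
  rows=[
    [85, [-0.1, 1.1, 13.8], [0, 0, 0]],
    [85, [-0.1, 1.1, 13.8], [0, 0, 0]],
    [85, [-0.1, 1.1, 13.8], [0, 0, 0]],
    [85, [-0.1, 1.1, 13.8], [0, 0, 0]],
    [85, [-0.1, 1.1, 13.8], [0, 0, 0]],
    [85, [-0.1, 1.1, 13.8], [0, 0, 0]],
    [85, [-0.1, 1.1, 13.8], [0, 0, 0]],
    [85, [-0.1, 1.1, 13.8], [0, 0, 0]],
    [85, [-0.1, 1.1, 13.8], [0, 0, 0]],
    [85, [-0.1, 1.1, 13.8], [0, 0, 0]],
  ],
)

```text
clock: 4.2
tcp_pos: [595.8, -304.0, 153.3]
tool_rot: [2.357, 0.067, 0.032]
ft_force: [-0.2, 0.1, -0.0]
width: 85.2
```

```bash
cat >> h.py <<'E'
def look(tag,A=(50,100,300,300),B=(330,130,200,200)):
    from workcell import read_camera
    o=[]
    for n,(x,y,w,h) in(("scene",A),("top",B)):
        c=read_camera(n); np.savez(f"{n}_{tag}.npz",**c); o.append(cv2.resize(c["img"][y:y+h,x:x+w,::-1],(400,int(400*h/w)),interpolation=cv2.INTER_CUBIC))
    H=max(i.shape[0] for i in o); cv2.imwrite(f"pics/{tag}.png",np.hstack([cv2.copyMakeBorder(i,0,H-i.shape[0],0,0,cv2.BORDER_CONSTANT) for i in o]))
E
python3 - <<'E'
from h import *
plan(grip("full",56,164,back=4)); look("g1",(90,180,150,200),(400,180,100,100))
E
```

```text
t 4.2 tcp [ 595.8 -304.   153.3] q [ 0.09  0.78 -0.06  1.84  1.21  0.89 -0.88] F [-0.2  0.1 -0. ] w 85.2
target [ 596.3 -303.   153.4] dp [0.5 1.  0.1] shift now-axes [ 0.6 -0.6 -0.8] in target axes [ 0.6 -0.6 -0.8] turn [-0.002  0.002 -0.006]
```

View pics/g1.png

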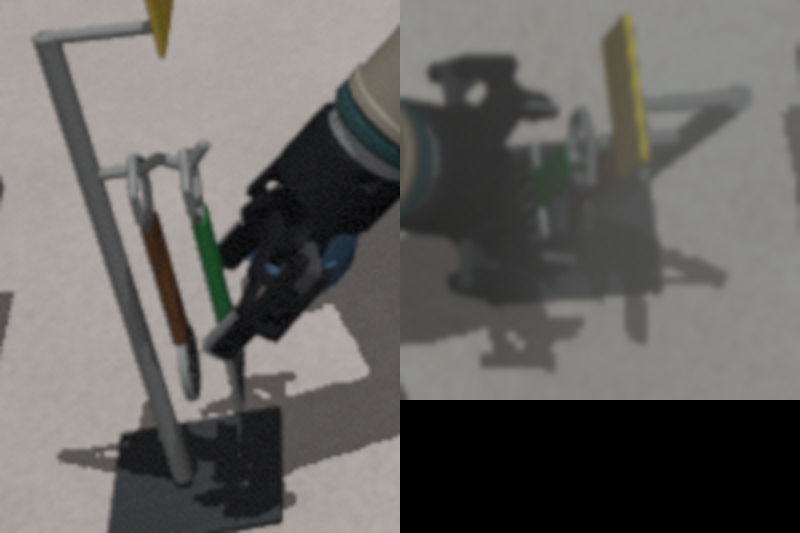

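The open fingers straddle the green handle just above the head (left view, about (215,290)), and the skimmer is clear. I'll close the fingers.

Emit:
drive_tool(
  rows=[
    [20, [0, 0, 0], [0, 0, 0]],
    [10, [0, 0, 0], [0, 0, 0]],
    [10, [0, 0, 0], [0, 0, 0]],
    [10, [0, 0, 0], [0, 0, 0]],
    [10, [0, 0, 0], [0, 0, 0]],
    [10, [0, 0, 0], [0, 0, 0]],
    [10, [0, 0, 0], [0, 0, 0]],
    [10, [0, 0, 0], [0, 0, 0]],
    [10, [0, 0, 0], [0, 0, 0]],
    [10, [0, 0, 0], [0, 0, 0]],
  ],
  grip_force=70,
)

```text
clock: 5.3
tcp_pos: [596.2, -303.2, 154.5]
tool_rot: [2.357, 0.067, 0.033]
ft_force: [3.3, 1.5, 4.2]
width: 20.6
```

```bash
python3 - <<'E'
from h import *
plan(grip("full",56,164,back=4)); look("g2",(90,180,150,200),(400,180,100,100))
E
```

```text
t 5.3 tcp [ 596.2 -303.2  154.5] q [ 0.09  0.78 -0.06  1.84  1.21  0.89 -0.88] F [3.3 1.5 4.2] w 20.6
target [ 596.3 -303.   153.4] dp [ 0.   0.2 -1.1] shift now-axes [ 0.  -0.9  0.7] in target axes [ 0.  -0.9  0.7] turn [-0.001  0.002 -0.007]
```

View pics/g2.png

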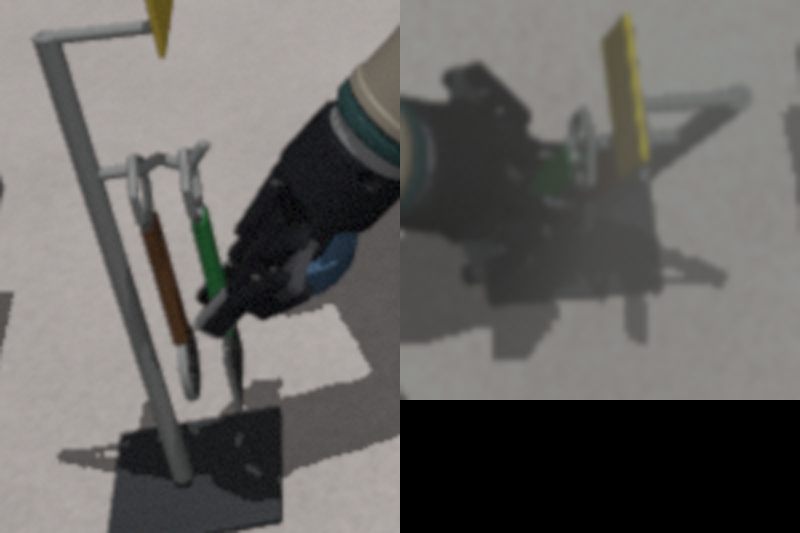

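Emit:
drive_tool(
  rows=[
    [10, [0, 2.6, -2.6], [0, 0, 0]],
    [10, [0, 2.6, -2.6], [0, 0, 0]],
    [10, [0, 2.6, -2.6], [0, 0, 0]],
    [10, [0, 2.6, -2.6], [0, 0, 0]],
    [10, [0, 2.6, -2.6], [0, 0, 0]],
    [10, [0, 2.6, -2.6], [0, 0, 0]],
    [10, [0, 0, 0], [0, 0, 0]],
    [10, [0, 0, 0], [0, 0, 0]],
    [10, [0, 0, 0], [0, 0, 0]],
    [10, [0, 0, 0], [0, 0, 0]],
  ],
)

```text
clock: 6.4
tcp_pos: [595.5, -303.2, 176.0]
tool_rot: [2.357, 0.067, 0.031]
ft_force: [-0.2, 0.5, -2.2]
width: 20.6
```

```bash
python3 - <<'E'
from h import *
plan(grip("full",56+70,164+22,back=4)); look("g3",(90,180,150,200),(400,180,100,100))
E
```

```text
t 6.4 tcp [ 595.5 -303.2  176. ] q [ 0.09  0.75 -0.07  1.83  1.18  0.91 -0.83] F [-0.2  0.5 -2.2] w 20.6
target [ 591.8 -233.1  175.4] dp [-3.8 70.1 -0.6] shift now-axes [  0.3 -50.1 -49.1] in target axes [  0.7 -50.  -49.2] turn [-0.002  0.003 -0.006]
```

View pics/g3.png

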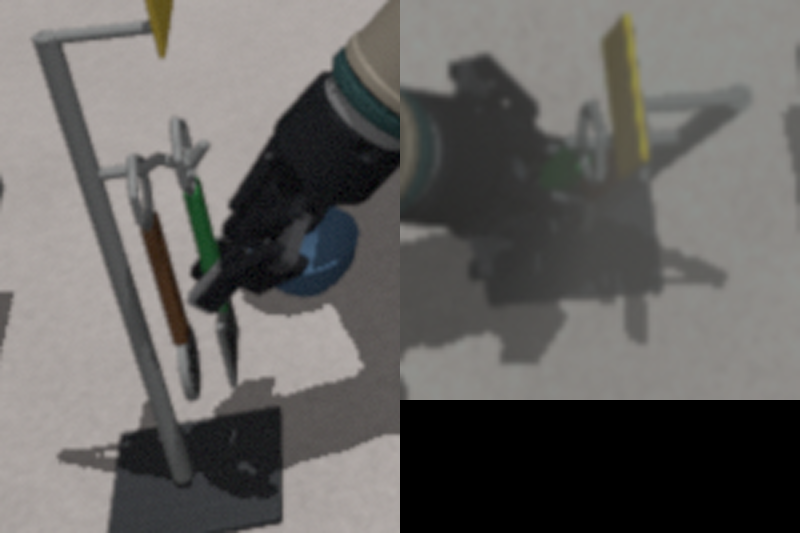

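Emit:
drive_tool(
  rows=[
    [10, [0, -4, -4], [0, 0, 0]],
    [10, [0, -5, -5], [0, 0, 0]],
    [10, [0, -5, -5], [0, 0, 0]],
    [10, [0, -5, -5], [0, 0, 0]],
    [10, [0, -5, -5], [0, 0, 0]],
    [10, [0, -5, -5], [0, 0, 0]],
    [10, [0, -5, -5], [0, 0, 0]],
    [10, [0, -5, -5], [0, 0, 0]],
    [10, [0, -5, -5], [0, 0, 0]],
    [10, [0, -5, -5], [0, 0, 0]],
  ],
)

```text
clock: 7.5
tcp_pos: [591.6, -233.5, 176.3]
tool_rot: [2.357, 0.067, 0.032]
ft_force: [0.6, -0.1, -2.2]
width: 21.1
```

```bash
python3 - <<'E'
from h import *
plan(grip("spare",56+80,164+22,back=4)); look("g4",(90,140,180,240),(360,150,160,160))
E
```

```text
t 7.5 tcp [ 591.6 -233.5  176.3] q [-0.01  0.74 -0.1   1.85  1.13  0.98 -0.89] F [ 0.6 -0.1 -2.2] w 21.1
target [562.5 330.9 175.4] dp [-29.1 564.4  -0.9] shift now-axes [   3.7 -400.9 -398.3] in target axes [  89.9 -395.2 -393.9] turn [-0.001  0.106 -0.11 ]
```

View pics/g4.png

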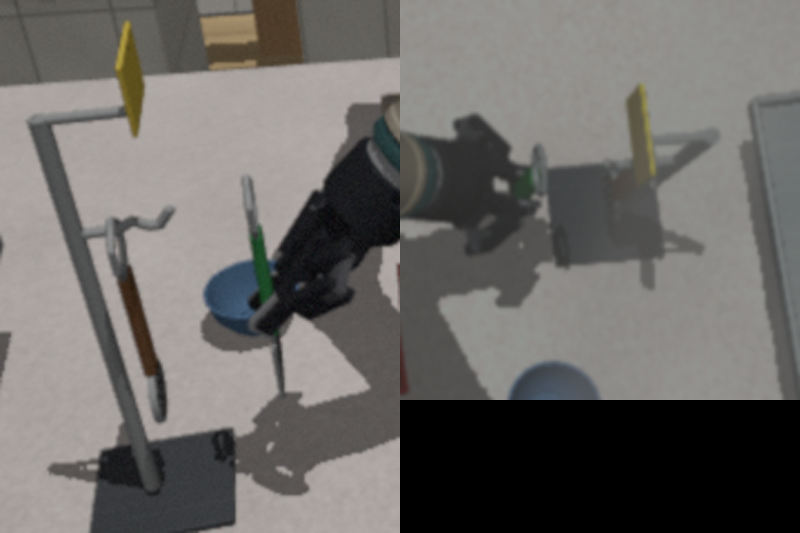

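Emit:
drive_tool(
  rows=[
    [10, [-6, -3.4, -5], [0, 0, 0]],
    [10, [-12, -7, -9], [0, 0, 0]],
    [10, [-18, -10, -13], [0, 0, 0]],
    [10, [-20, -11, -15], [0, 0, 0]],
    [10, [-20, -11, -15], [0, 0, 0]],
    [10, [-20, -11, -15], [0, 0, 0]],
    [10, [-20, -11, -15], [0, 0, 0]],
    [10, [-18, -11, -14], [0, 0, 0]],
    [10, [-12, -8, -9], [0, 0, 0]],
    [10, [-6, -5, -5], [0, 0, 0]],
  ],
)

```text
clock: 8.6
tcp_pos: [430.9, -98.6, 195.2]
tool_rot: [2.357, 0.068, 0.032]
ft_force: [0.4, 0.0, -2.3]
width: 20.8
```

Emit:
drive_tool(
  rows=[
    [10, [0, -8, -8], [0, 0.01, -0.01]],
    [10, [0, -14, -14], [0, 0.01, -0.011]],
    [10, [0, -18, -18], [0, 0.01, -0.011]],
    [10, [0, -20, -20], [0, 0.011, -0.011]],
    [10, [0, -20, -20], [0, 0.011, -0.011]],
    [10, [0, -20, -20], [0, 0.011, -0.011]],
    [10, [0, -20, -20], [0, 0.011, -0.011]],
    [10, [0, -20, -20], [0, 0.011, -0.011]],
    [10, [0, -20, -20], [0, 0.011, -0.011]],
    [10, [0, -16, -16], [0, 0.011, -0.011]],
  ],
)

```text
clock: 9.6
tcp_pos: [399.4, 149.4, 194.9]
tool_rot: [2.348, 0.249, 0.106]
ft_force: [0.3, -0.0, -1.4]
width: 20.8
```

```bash
python3 - <<'E'
from h import *
plan(grip("spare",56+80,164+22,back=4)); look("g5",(220,80,360,300),(150,150,300,240))
E
```

```text
t 9.6 tcp [399.4 149.4 194.9] q [-0.66  0.68 -0.35  1.99  0.77  1.29 -1.33] F [ 0.3 -0.  -1.4] w 20.8
target [562.5 330.9 175.4] dp [163.1 181.5 -19.5] shift now-axes [ 197.6 -115.5  -86.7] in target axes [ 197.5 -115.1  -87.5] turn [-0.003 -0.002 -0.001]
```

View pics/g5.png

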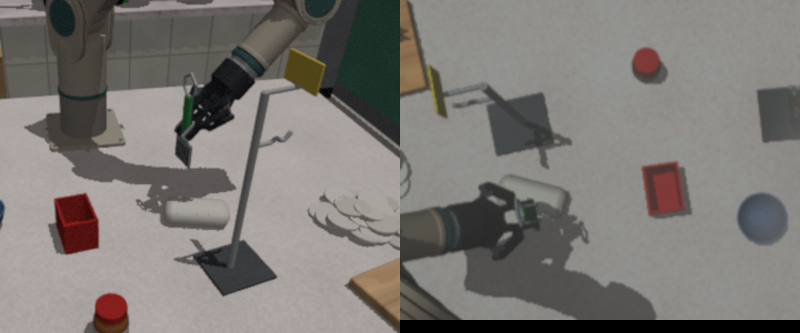

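Emit:
drive_tool(
  rows=[
    [10, [3, -7, -6], [0, 0, 0]],
    [10, [5, -14, -11], [0, 0, 0]],
    [10, [5, -16, -13], [0, 0, 0]],
    [10, [5, -17, -14], [0, 0, 0]],
    [10, [5, -17, -14], [0, 0, 0]],
    [10, [5, -17, -14], [0, 0, 0]],
    [10, [5, -17, -14], [0, 0, 0]],
    [10, [5, -16, -13], [0, 0, 0]],
    [10, [5, -14, -11], [0, 0, 0]],
    [10, [4, -8, -5], [0, 0, 0]],
  ],
)

```text
clock: 10.7
tcp_pos: [407.2, 336.5, 175.2]
tool_rot: [2.347, 0.247, 0.105]
ft_force: [0.2, -0.1, -2.4]
width: 21.0
```

```bash
python3 - <<'E'
from h import *
plan(grip("spare",56+80,164+22,back=4))
E
```

```text
t 10.7 tcp [407.2 336.5 175.2] q [-0.85  0.88 -0.37  1.54  0.68  1.54 -1.29] F [ 0.2 -0.1 -2.4] w 21.0
target [562.5 330.9 175.4] dp [155.3  -5.6   0.2] shift now-axes [150.7  26.8  26.8] in target axes [150.7  27.   26.8] turn [-0.002 -0.001 -0.002]
```

Emit:
drive_tool(
  rows=[
    [10, [6, 1, 1], [0, 0, 0]],
    [10, [12, 2, 2], [0, 0, 0]],
    [10, [17, 3, 3], [0, 0, 0]],
    [10, [20, 4, 4], [0, 0, 0]],
    [10, [21, 4, 4], [0, 0, 0]],
    [10, [21, 4, 4], [0, 0, 0]],
    [10, [20, 4, 4], [0, 0, 0]],
    [10, [17, 3, 3], [0, 0, 0]],
    [10, [11, 1, 1], [0, 0, 0]],
    [10, [6, 1, 1], [0, 0, 0]],
  ],
)

```text
clock: 11.7
tcp_pos: [564.2, 328.2, 176.1]
tool_rot: [2.346, 0.244, 0.104]
ft_force: [0.7, 0.5, -2.7]
width: 20.9
```

```bash
python3 - <<'E'
from h import *
plan(grip("spare",56,164+22,back=4)); look("g6",(380,100,180,240),(130,170,140,140))
C=ld("scene_g6.npz");P=cloud(C);h=cv2.cvtColor(C["img"],cv2.COLOR_RGB2HSV)
m=(h[...,0]>45)&(h[...,0]<85)&(h[...,1]>100)&(P[...,0]>500)&(P[...,0]<650)&(P[...,1]>250)&(P[...,1]<450)&(P[...,2]>100)
q=P[m]
for z in range(140,280,15):
    u=q[(q[:,2]>=z)&(q[:,2]<z+15)]; print(z,len(u),np.median(u,0).round(1) if len(u) else "")
m=(h[...,1]<60)&(P[...,0]>500)&(P[...,0]<620)&(P[...,1]>305)&(P[...,1]<400)&(P[...,2]>262)&(P[...,2]<340)
q=P[m]; print(len(q)); 
q=q[np.argsort(-q[:,2])]; print(q[:12].round(0).tolist())
E
```

```text
t 11.7 tcp [564.2 328.2 176.1] q [-0.73  0.98 -0.32  1.24  0.79  1.62 -1.02] F [ 0.7  0.5 -2.7] w 20.9
target [579.3 252.7 175.4] dp [ 15.1 -75.5  -0.7] shift now-axes [-0.8 53.9 54.9] in target axes [-1.  53.9 54.9] turn [-0.     0.    -0.004]
140 0 
155 8 [561.8 333.5 167.7]
170 29 [558.6 332.5 178.5]
185 42 [562.2 333.2 193.3]
200 74 [565.3 334.9 208. ]
215 67 [566.9 334.8 223.2]
230 80 [566.5 334.5 237. ]
245 81 [567.2 334.3 252.1]
260 23 [565.7 334.4 262.6]
275 4 [550.2 399.4 282.5]
435
[[564.0, 338.0, 313.0], [562.0, 338.0, 312.0], [565.0, 338.0, 312.0], [565.0, 340.0, 311.0], [564.0, 336.0, 311.0], [560.0, 337.0, 311.0], [567.0, 337.0, 311.0], [562.0, 336.0, 310.0], [567.0, 339.0, 310.0], [558.0, 336.0, 310.0], [557.0, 335.0, 309.0], [565.0, 336.0, 309.0]]
```

View pics/g6.png

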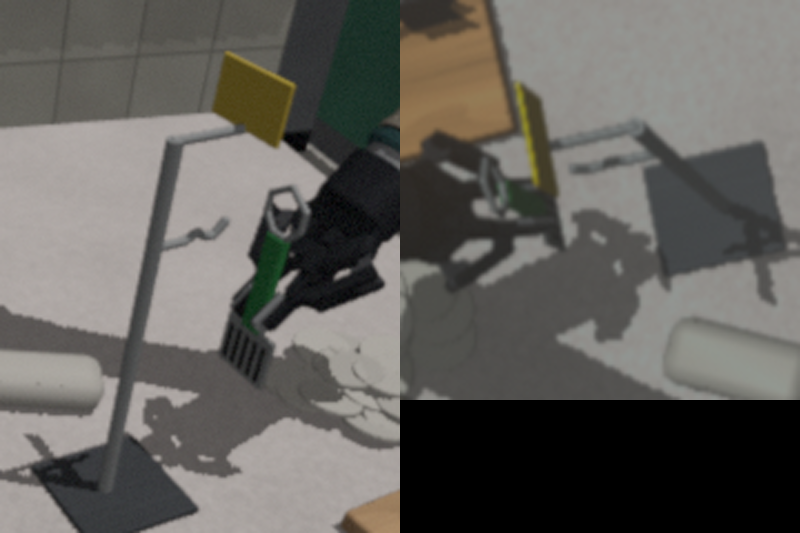

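Emit:
drive_tool(
  rows=[
    [10, [0, 3, 3], [0, 0, 0]],
    [10, [0, 5, 5], [0, 0, 0]],
    [10, [0, 6, 6], [0, 0, 0]],
    [10, [0, 6, 6], [0, 0, 0]],
    [10, [0, 6, 6], [0, 0, 0]],
    [10, [0, 6, 6], [0, 0, 0]],
    [10, [0, 6, 6], [0, 0, 0]],
    [10, [0, 6, 6], [0, 0, 0]],
    [10, [0, 6, 6], [0, 0, 0]],
    [10, [0, 4, 4], [0, 0, 0]],
  ],
)

```text
clock: 12.8
tcp_pos: [578.7, 253.9, 176.1]
tool_rot: [2.347, 0.247, 0.104]
ft_force: [0.0, 0.8, -2.1]
width: 20.7
```

```bash
python3 - <<'E'
from h import *
plan(grip("spare",56,164,back=4)); look("g7",(400,130,120,160),(150,180,110,110))
E
```

```text
t 12.8 tcp [578.7 253.9 176.1] q [-0.64  0.92 -0.31  1.4   0.82  1.51 -1.03] F [ 0.   0.8 -2.1] w 20.7
target [579.3 252.7 153.4] dp [  0.6  -1.2 -22.7] shift now-axes [  0.3 -15.1  17. ] in target axes [  0.3 -15.1  16.9] turn [-0.001 -0.001 -0.002]
```

View pics/g7.png

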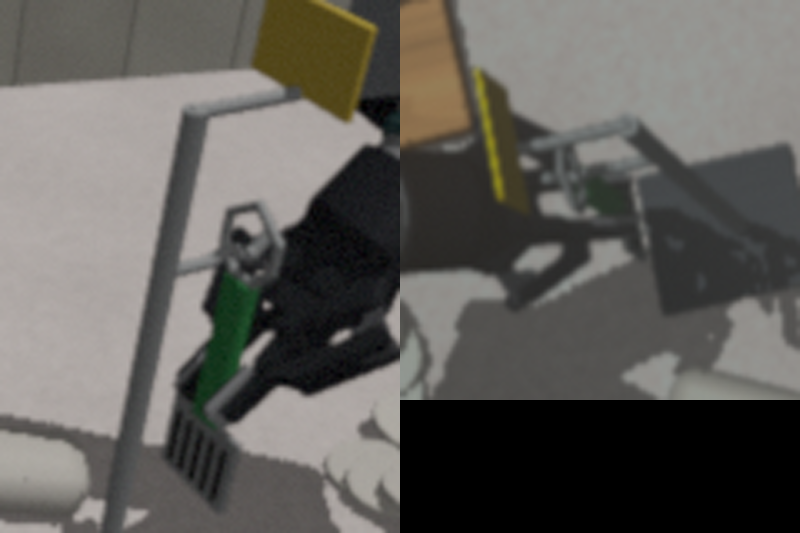

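The rod passes through the loop at left view (240,250). Lowering onto the front seat.

Emit:
drive_tool(
  rows=[
    [10, [0, -2, 2.2], [0, 0, 0]],
    [10, [0, -2, 2.2], [0, 0, 0]],
    [10, [0, -2, 2.2], [0, 0, 0]],
    [10, [0, -2, 2.2], [0, 0, 0]],
    [10, [0, -2, 2.1], [0, 0, 0]],
    [10, [0, -2, 2.1], [0, 0, 0]],
    [10, [0, -2, 2.1], [0, 0, 0]],
    [10, [0, -1, 1], [0, 0, 0]],
    [10, [0, 0, 0], [0, 0, 0]],
    [10, [0, 0, 0], [0, 0, 0]],
  ],
)

```text
clock: 13.9
tcp_pos: [579.1, 254.1, 154.6]
tool_rot: [2.347, 0.246, 0.106]
ft_force: [1.2, -1.4, 2.2]
width: 20.5
```

```bash
python3 - <<'E'
from h import *
plan(grip("spare",56,164,back=4)); look("g8",(400,130,120,160),(150,180,110,110))
E
```

```text
t 13.9 tcp [579.1 254.1 154.6] q [-0.64  0.95 -0.3   1.41  0.83  1.48 -1.05] F [ 1.2 -1.4  2.2] w 20.5
target [579.3 252.7 153.4] dp [ 0.2 -1.4 -1.2] shift now-axes [-0.1  0.1  1.8] in target axes [-0.1  0.1  1.8] turn [-0.001 -0.001 -0.002]
```

View pics/g8.png

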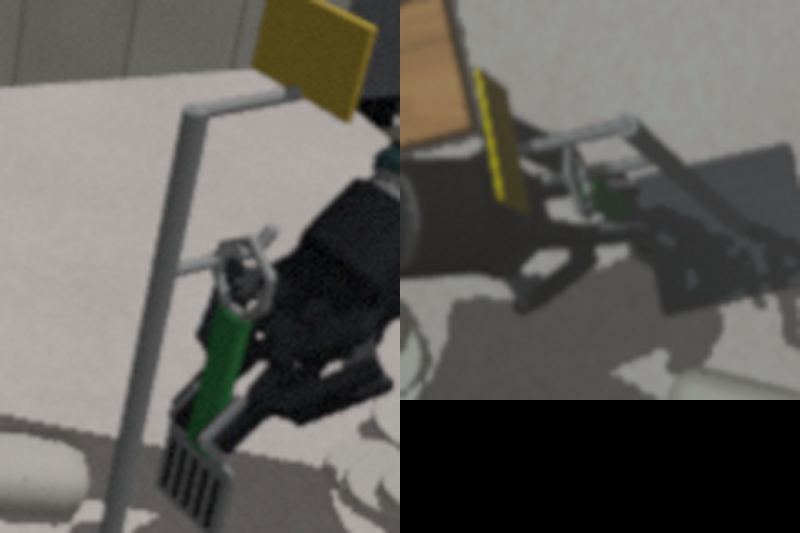

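Emit:
drive_tool(
  rows=[
    [24, [0, 0, 0], [0, 0, 0]],
    [28, [0, 0, 0], [0, 0, 0]],
    [34, [0, 0, 0], [0, 0, 0]],
    [42, [0, 0, 0], [0, 0, 0]],
    [50, [0, 0, 0], [0, 0, 0]],
    [60, [0, 0, 0], [0, 0, 0]],
    [70, [0, 0, 0], [0, 0, 0]],
    [80, [0, 0, 0], [0, 0, 0]],
    [85, [0, 0, 0], [0, 0, 0]],
    [85, [0, 0, 0], [0, 0, 0]],
  ],
)

```text
clock: 15.0
tcp_pos: [578.6, 254.3, 153.9]
tool_rot: [2.347, 0.247, 0.105]
ft_force: [-0.0, -0.8, -0.8]
width: 85.1
```

```bash
python3 - <<'E'
from h import *
plan(grip("spare",56,164,back=4)); look("g9",(400,130,120,160),(150,180,110,110))
E
```

```text
t 15.0 tcp [578.6 254.3 153.9] q [-0.64  0.95 -0.3   1.41  0.83  1.48 -1.05] F [-0.  -0.8 -0.8] w 85.1
target [579.3 252.7 153.4] dp [ 0.7 -1.6 -0.5] shift now-axes [0.3 0.8 1.6] in target axes [0.3 0.8 1.6] turn [-0.001 -0.001 -0.002]
```

View pics/g9.png

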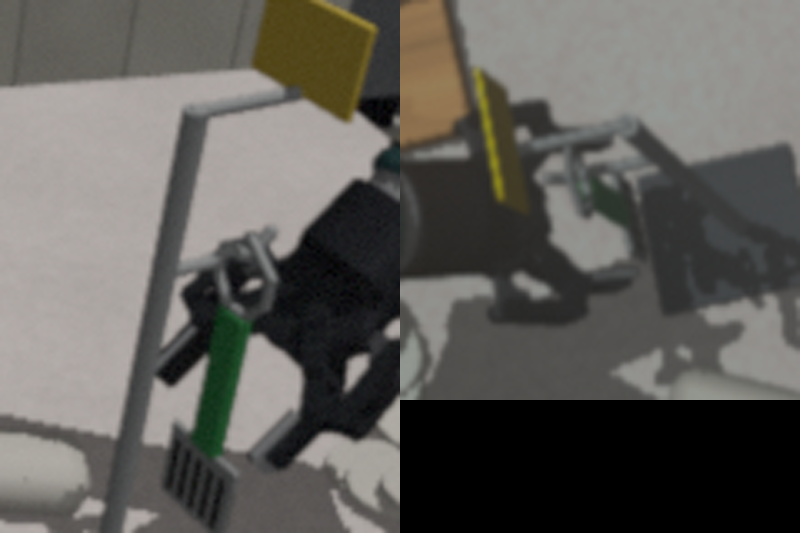

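Emit:
drive_tool(
  rows=[
    [85, [0, 0, -5], [0, 0, 0]],
    [85, [0, 0, -10], [0, 0, 0]],
    [85, [0, 0, -14], [0, 0, 0]],
    [85, [0, 0, -16], [0, 0, 0]],
    [85, [0, 0, -16], [0, 0, 0]],
    [85, [0, 0, -16], [0, 0, 0]],
    [85, [0, 0, -16], [0, 0, 0]],
    [85, [0, 0, -16], [0, 0, 0]],
    [85, [0, 0, -16], [0, 0, 0]],
    [85, [0, 0, -15], [0, 0, 0]],
  ],
)

```text
clock: 16.1
tcp_pos: [557.3, 352.4, 254.3]
tool_rot: [2.348, 0.248, 0.105]
ft_force: [-0.4, 0.1, -0.2]
width: 84.9
```

```bash
python3 - <<'E'
from h import *
plan(grip("full",26+110,162+90)); look("g10",(90,100,450,300),(150,150,350,200))
E
```

```text
t 16.1 tcp [557.3 352.4 254.3] q [-0.76  0.92 -0.32  1.14  0.76  1.75 -0.95] F [-0.4  0.1 -0.2] w 84.9
target [ 591.3 -226.   238.6] dp [  34.  -578.4  -15.8] shift now-axes [-88.1 394.8 415.1] in target axes [ -3.4 398.5 420.8] turn [-0.002 -0.105  0.103]
```

View pics/g10.png

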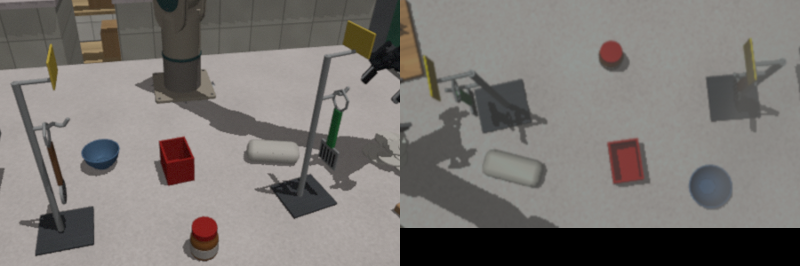

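Emit:
drive_tool(
  rows=[
    [85, [-8, 0, 0], [0, 0, 0]],
    [85, [-15, -1, -1], [0, 0, 0]],
    [85, [-17, -1, -1], [0, 0, 0]],
    [85, [-17, -1, -1], [0, 0, 0]],
    [85, [-17, -1, -1], [0, 0, 0]],
    [85, [-17, -1, -1], [0, 0, 0]],
    [85, [-17, -1, -1], [0, 0, 0]],
    [85, [-17, -1, -1], [0, 0, 0]],
    [85, [-16, -1, -1], [0, 0, 0]],
    [85, [-10, 0, 0], [0, 0, 0]],
  ],
)

```text
clock: 17.2
tcp_pos: [406.3, 329.5, 252.7]
tool_rot: [2.346, 0.249, 0.103]
ft_force: [-0.4, -1.1, 0.1]
width: 84.7
```

Emit:
drive_tool(
  rows=[
    [85, [-6, 20, 20], [0, -0.01, 0.01]],
    [85, [-8, 30, 30], [0, -0.011, 0.01]],
    [85, [-8, 30, 30], [0, -0.011, 0.01]],
    [85, [-6, 30, 30], [0, -0.011, 0.01]],
    [85, [-5, 30, 30], [0, -0.011, 0.01]],
    [85, [-4, 30, 30], [0, -0.011, 0.01]],
    [85, [-3, 30, 30], [0, -0.01, 0.01]],
    [85, [-2, 30, 30], [0, -0.01, 0.011]],
    [85, [0, 30, 30], [0, -0.01, 0.011]],
    [85, [0, 28, 28], [0, -0.01, 0.011]],
  ],
)

```text
clock: 18.2
tcp_pos: [423.6, -82.1, 252.4]
tool_rot: [2.356, 0.073, 0.03]
ft_force: [1.3, -0.3, 0.9]
width: 85.2
```

```bash
python3 - <<'E'
from h import *
plan(grip("full",26+110,162+90))
C={n:ld(n+"_g10.npz") for n in("scene","top")}
for n in C:
    P=cloud(C[n]);h=cv2.cvtColor(C[n]["img"],cv2.COLOR_RGB2HSV)
    m=((h[...,0]<8)|(h[...,0]>172))&(h[...,1]>110)&(P[...,0]<560)&(P[...,0]>350)&(abs(P[...,1]+70)<80)
    q=P[m]; u=q[(q[:,2]>69)&(q[:,2]<84)]; print(n,"rim",len(u),len(q),cv2.minAreaRect(u[:,:2].astype(np.float32)) if len(u) else "", np.percentile(q[:,2],[1,50,99]))
# turner on spare
C=C["scene"];P=cloud(C);h=cv2.cvtColor(C["img"],cv2.COLOR_RGB2HSV)
m=(h[...,0]>45)&(h[...,0]<85)&(h[...,1]>100)&(P[...,0]>500)&(P[...,0]<650)&(P[...,1]>220)&(P[...,1]<300)
q=P[m]; print("green",len(q),q[:,2].min(),q[:,2].max())
for a,b in((140,170),(170,200),(200,245)):
    u=q[(q[:,2]>a)&(q[:,2]<b)]; print(a,np.median(u,0) if len(u) else"")
# brown now
m=(h[...,0]>4)&(h[...,0]<18)&(h[...,1]>90)&(P[...,0]>560)&(P[...,0]<650)&(P[...,1]<-250)&(P[...,1]>-350)
q=P[m]; print("brown",len(q),np.median(q,0),q.min(0),q.max(0))
E
```

```text
t 18.2 tcp [423.6 -82.1 252.4] q [-0.28  0.48 -0.23  2.16  0.9   1.15 -1.1 ] F [ 1.3 -0.3  0.9] w 85.2
target [ 591.3 -226.   238.6] dp [ 167.7 -143.9  -13.9] shift now-axes [158.4  99.2 118.6] in target axes [158.   99.4 119. ] turn [-0.001  0.002 -0.002]
scene rim 322 1660 ((447.72088623046875, -73.780029296875), (94.72563934326172, 70.3013687133789), 7.004115581512451) [ 3.87059947 46.32279194 77.28043832]
top rim 169 662 ((445.23223876953125, -74.3724594116211), (90.57596588134766, 67.63190460205078), 7.136531352996826) [-2.04056077  5.69066996 79.06342599]
green 355 145.20007074672415 242.2825718289455
140 [585.00910177 262.15258433 158.4522319 ]
170 [584.75206365 262.04905308 184.52106717]
200 [584.78301091 261.3747041  221.40371411]
brown 271 [ 607.50472936 -318.98835184  196.11220477] [ 589.0927119  -323.89610741  136.7596603 ] [ 611.28255538 -316.45182461  241.73309889]
```

Emit:
drive_tool(
  rows=[
    [85, [10, 5, 6], [0, 0, 0]],
    [85, [18, 10, 12], [0, 0, 0]],
    [85, [18, 12, 14], [0, 0, 0]],
    [85, [18, 12, 14], [0, 0, 0]],
    [85, [18, 12, 14], [0, 0, 0]],
    [85, [18, 12, 14], [0, 0, 0]],
    [85, [18, 12, 14], [0, 0, 0]],
    [85, [18, 11, 13], [0, 0, 0]],
    [85, [14, 9, 12], [0, 0, 0]],
    [85, [8, 4, 6], [0, 0, 0]],
  ],
)

```text
clock: 19.2
tcp_pos: [592.2, -224.7, 237.6]
tool_rot: [2.356, 0.073, 0.03]
ft_force: [-0.2, -0.3, -0.2]
width: 84.6
```

```bash
python3 - <<'E'
from h import *
plan(grip("full",26,161.5,back=4))
E
```

```text
t 19.2 tcp [ 592.2 -224.7  237.6] q [-0.01  0.65 -0.12  1.81  1.05  1.06 -0.77] F [-0.2 -0.3 -0.2] w 84.6
target [ 598.2 -332.9  150.9] dp [   6.  -108.2  -86.7] shift now-axes [ -0.7  15.4 137.9] in target axes [ -1.   15.3 137.9] turn [-0.001  0.002 -0.002]
```

Emit:
drive_tool(
  rows=[
    [85, [0, 1.5, 6], [0, 0, 0]],
    [85, [0, 1.5, 12], [0, 0, 0]],
    [85, [0, 1.6, 12], [0, 0, 0]],
    [85, [-0.1, 1.6, 12], [0, 0, 0]],
    [85, [-0.1, 1.6, 12], [0, 0, 0]],
    [85, [-0.1, 1.6, 12], [0, 0, 0]],
    [85, [-0.1, 1.5, 12], [0, 0, 0]],
    [85, [-0.1, 1.5, 12], [0, 0, 0]],
    [85, [-0.1, 1.5, 10], [0, 0, 0]],
    [85, [-0.1, 1.5, 5], [0, 0, 0]],
  ],
)

```text
clock: 20.2
tcp_pos: [596.1, -309.3, 173.6]
tool_rot: [2.356, 0.074, 0.029]
ft_force: [-0.6, -0.5, 0.4]
width: 85.1
```

```bash
python3 - <<'E'
from h import *
plan(grip("full",26,161.5,back=4)); look("s1",(90,180,150,200),(400,180,100,100))
E
```

```text
t 20.2 tcp [ 596.1 -309.3  173.6] q [ 0.1   0.75 -0.06  1.83  1.19  0.9  -0.83] F [-0.6 -0.5  0.4] w 85.1
target [ 598.2 -332.9  150.9] dp [  2.2 -23.6 -22.7] shift now-axes [ 0.7  0.7 32.8] in target axes [ 0.6  0.7 32.8] turn [-0.001  0.002 -0.001]
```

View pics/s1.png

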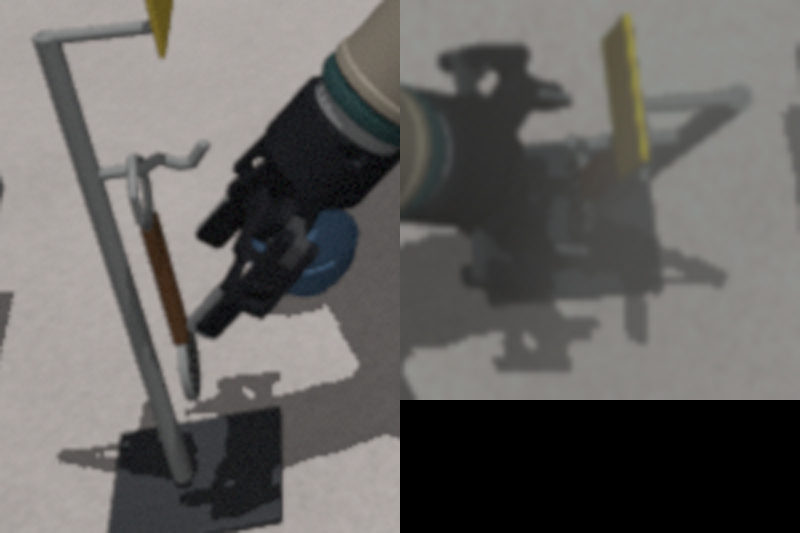

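Lined up, with the lip clear of the hand. I'll advance the last 33 mm and then close.

Emit:
drive_tool(
  rows=[
    [85, [0.1, 0.1, 4], [0, 0, 0]],
    [85, [0.1, 0.1, 5], [0, 0, 0]],
    [85, [0.1, 0.1, 5], [0, 0, 0]],
    [85, [0.1, 0.1, 5], [0, 0, 0]],
    [85, [0.1, 0.1, 5], [0, 0, 0]],
    [85, [0.1, 0.1, 5], [0, 0, 0]],
    [85, [0.1, 0.1, 4], [0, 0, 0]],
    [85, [0, 0, 0], [0, 0, 0]],
    [85, [0, 0, 0], [0, 0, 0]],
    [85, [0, 0, 0], [0, 0, 0]],
  ],
)

```text
clock: 21.3
tcp_pos: [599.0, -331.7, 151.6]
tool_rot: [2.357, 0.075, 0.032]
ft_force: [0.7, 0.4, 0.0]
width: 84.8
```

```bash
python3 - <<'E'
from h import *
plan(grip("full",26,161.5,back=4)); look("s2",(90,180,150,200),(400,180,100,100))
E
```

```text
t 21.3 tcp [ 599.  -331.7  151.6] q [ 0.12  0.79 -0.04  1.83  1.24  0.86 -0.85] F [0.7 0.4 0. ] w 84.8
target [ 598.2 -332.9  150.9] dp [-0.8 -1.3 -0.7] shift now-axes [-0.9  0.3  1.4] in target axes [-0.9  0.3  1.4] turn [-0.002  0.    -0.001]
```

View pics/s2.png

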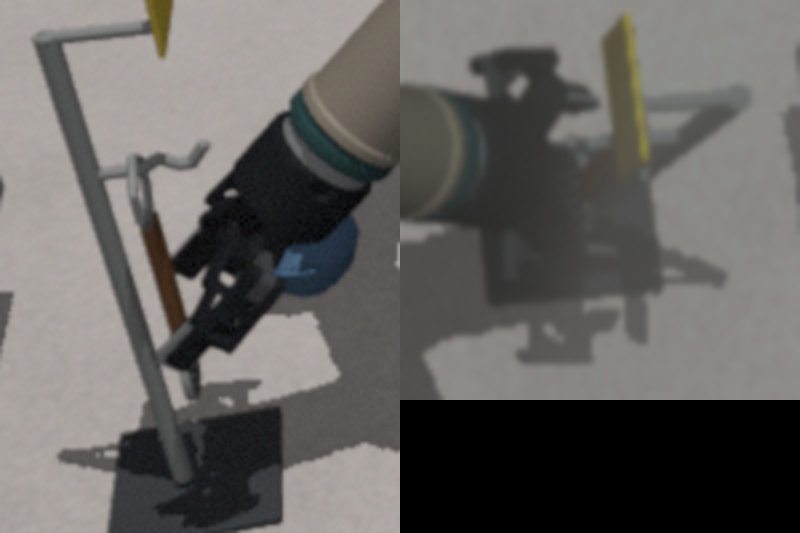

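Emit:
drive_tool(
  rows=[
    [40, [-0.8, 0, 0], [0, 0, 0]],
    [20, [0, 0, 0], [0, 0, 0]],
    [10, [0, 0, 0], [0, 0, 0]],
    [10, [0, 0, 0], [0, 0, 0]],
    [10, [0, 0, 0], [0, 0, 0]],
    [10, [0, 0, 0], [0, 0, 0]],
    [10, [0, 0, 0], [0, 0, 0]],
    [10, [0, 0, 0], [0, 0, 0]],
    [10, [0, 0, 0], [0, 0, 0]],
    [10, [0, 0, 0], [0, 0, 0]],
  ],
  grip_force=70,
)

```text
clock: 22.4
tcp_pos: [598.2, -332.0, 151.7]
tool_rot: [2.356, 0.075, 0.032]
ft_force: [1.6, -0.0, 1.4]
width: 20.4
```

```bash
python3 - <<'E'
from h import *
plan(grip("full",26,161.5+20,back=4)); look("s3",(90,180,150,200),(400,180,100,100))
E
```

```text
t 22.4 tcp [ 598.2 -332.   151.7] q [ 0.12  0.79 -0.04  1.83  1.24  0.86 -0.85] F [ 1.6 -0.   1.4] w 20.4
target [ 598.2 -332.9  170.9] dp [-0.  -1.  19.2] shift now-axes [ -0.1  14.3 -12.9] in target axes [ -0.1  14.3 -12.9] turn [-0.001  0.    -0.001]
```

View pics/s3.png

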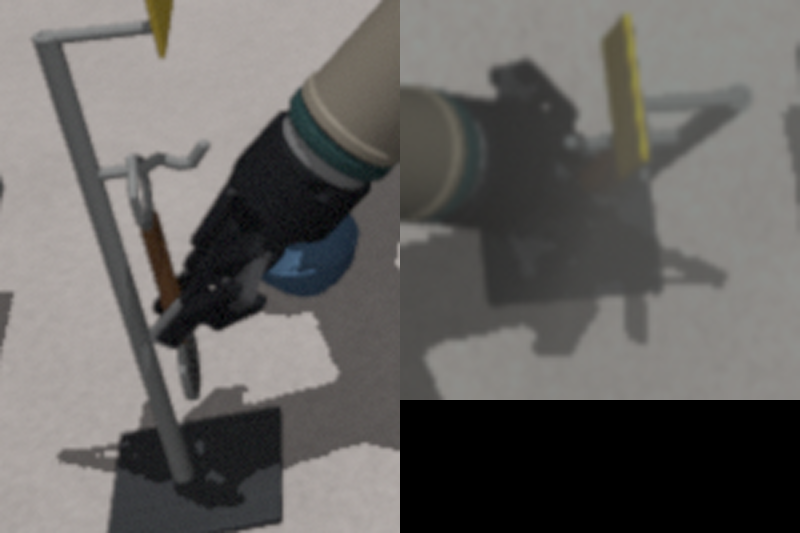

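Emit:
drive_tool(
  rows=[
    [10, [0, 2.6, -2.6], [0, 0, 0]],
    [10, [0, 2.6, -2.6], [0, 0, 0]],
    [10, [0, 2.6, -2.6], [0, 0, 0]],
    [10, [0, 2.6, -2.6], [0, 0, 0]],
    [10, [0, 2.6, -2.6], [0, 0, 0]],
    [10, [0, 2, -2], [0, 0, 0]],
    [10, [0, 0, 0], [0, 0, 0]],
    [10, [0, 0, 0], [0, 0, 0]],
    [10, [0, 0, 0], [0, 0, 0]],
    [10, [0, 0, 0], [0, 0, 0]],
  ],
)

```text
clock: 23.5
tcp_pos: [597.9, -331.9, 172.5]
tool_rot: [2.357, 0.075, 0.031]
ft_force: [0.7, -0.3, -2.0]
width: 20.2
```

```bash
python3 - <<'E'
from h import *
plan(grip("full",26+90,161.5+21,back=4)); look("s4",(90,180,150,200),(400,180,100,100))
E
```

```text
t 23.5 tcp [ 597.9 -331.9  172.5] q [ 0.13  0.76 -0.05  1.82  1.21  0.88 -0.81] F [ 0.7 -0.3 -2. ] w 20.2
target [ 592.4 -243.1  171.9] dp [-5.5 88.8 -0.6] shift now-axes [  0.2 -63.5 -62.4] in target axes [  0.2 -63.4 -62.5] turn [-0.001  0.001 -0.   ]
```

View pics/s4.png

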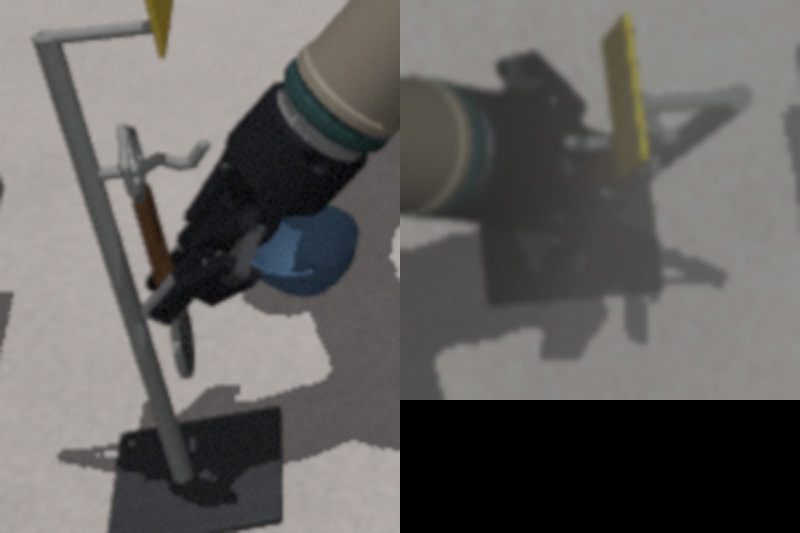

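Emit:
drive_tool(
  rows=[
    [10, [0, -4, -4], [0, 0, 0]],
    [10, [0, -6, -6], [0, 0, 0]],
    [10, [0, -6.5, -6.5], [0, 0, 0]],
    [10, [0, -7, -7], [0, 0, 0]],
    [10, [0, -7, -7], [0, 0, 0]],
    [10, [0, -7, -7], [0, 0, 0]],
    [10, [0, -7, -7], [0, 0, 0]],
    [10, [0, -7, -7], [0, 0, 0]],
    [10, [0, -7, -7], [0, 0, 0]],
    [10, [0, -5, -5], [0, 0, 0]],
  ],
)

```text
clock: 24.6
tcp_pos: [592.4, -241.1, 172.8]
tool_rot: [2.357, 0.076, 0.032]
ft_force: [-0.3, -0.7, -2.3]
width: 20.5
```

```bash
cat >> h.py <<'E'
ST["caddy"]=(np.array([446.8,-74.]),np.radians(7.05))
E
python3 - <<'E'
from h import *
plan(grip("caddy",0,165,back=4)); look("s5",(90,140,180,240),(360,150,160,160))
C=ld("scene_s5.npz");P=cloud(C);h=cv2.cvtColor(C["img"],cv2.COLOR_RGB2HSV)
m=(h[...,0]>4)&(h[...,0]<18)&(h[...,1]>90)&(P[...,0]>560)&(P[...,0]<650)&(P[...,1]<-200)&(P[...,1]>-280)
q=P[m]; print("brown",len(q),q.min(0),q.max(0))
for z in range(160,270,15):
    u=q[(q[:,2]>=z)&(q[:,2]<z+15)]; print(z,len(u),np.median(u,0).round(1) if len(u) else "")
E
```

```text
t 24.6 tcp [ 592.4 -241.1  172.8] q [ 0.    0.74 -0.09  1.85  1.14  0.97 -0.89] F [-0.3 -0.7 -2.3] w 20.5
target [448.1 -84.5 154.4] dp [-144.3  156.6  -18.4] shift now-axes [-133.9 -130.2 -103.9] in target axes [-124.  -135.4 -109.4] turn [-0.002  0.041 -0.042]
brown 158 [ 579.25959538 -239.17841144  181.75521276] [ 604.85177063 -225.92624804  264.16620522]
160 0 
175 1 [ 581.3 -239.2  181.8]
190 21 [ 600.7 -230.3  202.8]
205 37 [ 601.5 -229.4  212.7]
220 34 [ 602.2 -229.4  228.2]
235 35 [ 602.  -229.4  242.5]
250 30 [ 601.9 -229.2  257.8]
265 0
```

View pics/s5.png

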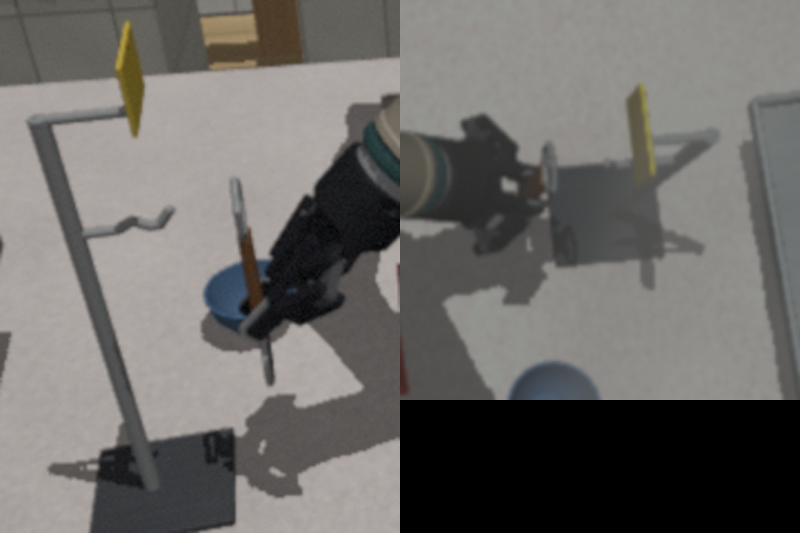

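Emit:
drive_tool(
  rows=[
    [10, [-6, -5, -5], [0, 0.004, -0.004]],
    [10, [-11, -10, -10], [0, 0.004, -0.004]],
    [10, [-15, -13, -13], [0, 0.004, -0.004]],
    [10, [-17, -14, -14], [0, 0.004, -0.004]],
    [10, [-17, -15, -15], [0, 0.004, -0.005]],
    [10, [-17, -15, -15], [0, 0.004, -0.005]],
    [10, [-17, -15, -15], [0, 0.004, -0.004]],
    [10, [-14, -14, -14], [0, 0.004, -0.004]],
    [10, [-10, -11, -11], [0, 0.004, -0.004]],
    [10, [-5, -5, -5], [0, 0.005, -0.004]],
  ],
)

```text
clock: 25.7
tcp_pos: [448.3, -88.0, 173.3]
tool_rot: [2.354, 0.147, 0.06]
ft_force: [0.5, 0.3, -1.5]
width: 21.1
```

```bash
python3 - <<'E'
from h import *
plan(grip("caddy",0,110,back=5)); look("s6",(210,150,180,180),(270,210,120,120))
E
```

```text
t 25.7 tcp [448.3 -88.  173.3] q [-0.29  0.64 -0.19  2.2   1.08  1.01 -1.26] F [ 0.5  0.3 -1.5] w 21.1
target [448.  -83.8 100.1] dp [ -0.2   4.2 -73.2] shift now-axes [  0.3 -54.6  48.9] in target axes [  0.3 -54.7  48.8] turn [-0.002 -0.001  0.001]
```

View pics/s6.png

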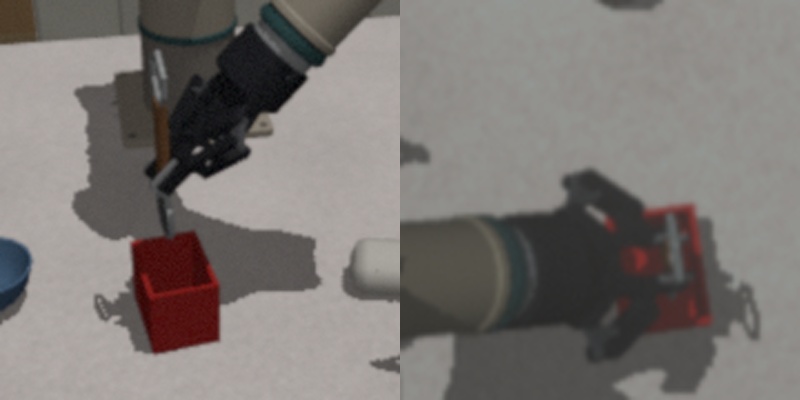

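Emit:
drive_tool(
  rows=[
    [10, [0, -3, -1], [0, 0, 0]],
    [10, [0, -4, 1], [0, 0, 0]],
    [10, [0, -5, 4], [0, 0, 0]],
    [10, [0, -6, 6], [0, 0, 0]],
    [10, [0, -7, 7], [0, 0, 0]],
    [10, [0, -7, 7], [0, 0, 0]],
    [10, [0, -7, 7], [0, 0, 0]],
    [10, [0, -7, 7], [0, 0, 0]],
    [10, [0, -6, 6], [0, 0, 0]],
    [10, [0, -3, 5], [0, 0, 0]],
  ],
)

```text
clock: 26.8
tcp_pos: [448.3, -84.6, 98.6]
tool_rot: [2.354, 0.146, 0.058]
ft_force: [0.3, 0.3, -1.5]
width: 20.6
```

```bash
python3 - <<'E'
from h import *
plan(grip("caddy",0,82,back=5)); look("s7",(210,150,180,180),(270,210,120,120))
E
```

```text
t 26.8 tcp [448.3 -84.6  98.6] q [-0.32  0.8  -0.16  2.22  1.2   0.93 -1.46] F [ 0.3  0.3 -1.5] w 20.6
target [448.  -83.8  72.1] dp [ -0.2   0.8 -26.5] shift now-axes [ -0.1 -19.3  18.2] in target axes [ -0.2 -19.3  18.2] turn [-0.002  0.001  0.001]
```

View pics/s7.png

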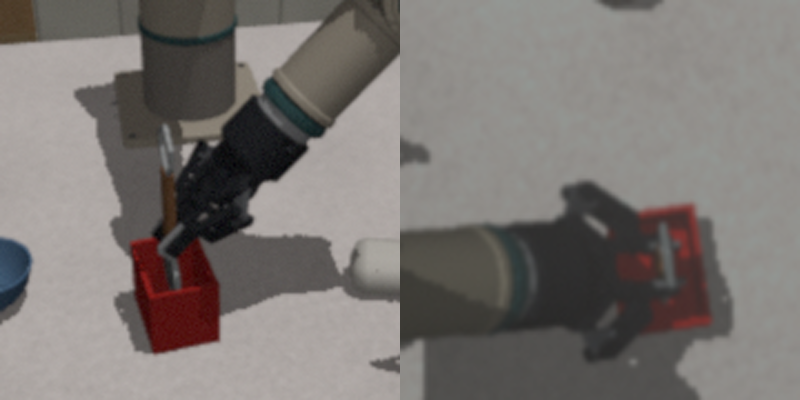

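Emit:
drive_tool(
  rows=[
    [10, [0, -2, 2], [0, 0, 0]],
    [10, [0, -2, 2], [0, 0, 0]],
    [10, [0, -2, 2], [0, 0, 0]],
    [10, [0, -2, 2], [0, 0, 0]],
    [10, [0, -2, 2], [0, 0, 0]],
    [10, [0, -2, 2], [0, 0, 0]],
    [10, [0, -2, 2], [0, 0, 0]],
    [10, [0, -2, 2], [0, 0, 0]],
    [10, [0, -2, 2], [0, 0, 0]],
    [10, [0, -1, 1], [0, 0, 0]],
  ],
)

```text
clock: 27.9
tcp_pos: [448.3, -84.8, 72.5]
tool_rot: [2.354, 0.145, 0.059]
ft_force: [0.2, -0.1, -1.5]
width: 20.7
```

```bash
python3 - <<'E'
from h import *
plan(grip("caddy",0,76,back=5)); look("s8",(240,180,100,100),(300,230,80,80))
C=ld("scene_s8.npz");P=cloud(C)
m=(P[...,2]>120)&(P[...,2]<260)&(P[...,0]>410)&(P[...,0]<480)&(P[...,1]>-110)&(P[...,1]<-50); h=cv2.cvtColor(C["img"],cv2.COLOR_RGB2HSV)
m&=(h[...,1]<90)
print(m.sum(),np.sort(P[m][:,2])[-6:], P[m][np.argsort(-P[m][:,2])][:3])
b=(h[...,0]>4)&(h[...,0]<18)&(h[...,1]>90)&(P[...,0]>410)&(P[...,0]<480)&(P[...,1]>-110)&(P[...,1]<-50)&(P[...,2]>90); print(b.sum(),P[b][:,2].max(),np.median(P[b],0))
E
```

```text
t 27.9 tcp [448.3 -84.8  72.5] q [-0.33  0.86 -0.15  2.22  1.24  0.91 -1.53] F [ 0.2 -0.1 -1.5] w 20.7
target [448.  -83.8  66.1] dp [-0.2  0.9 -6.4] shift now-axes [-0.1 -5.2  3.8] in target axes [-0.1 -5.2  3.8] turn [-0.001  0.001  0.   ]
184 [210.81358586 211.31782977 211.39548313 212.15962715 213.16541531
 213.16711793] [[447.40655883 -75.15094695 213.16711793]
 [450.9017869  -77.5892475  213.16541531]
 [449.65181913 -75.43732771 212.15962715]]
139 162.81863510174662 [456.51256939 -75.53483746 128.16678832]
```

View pics/s8.png

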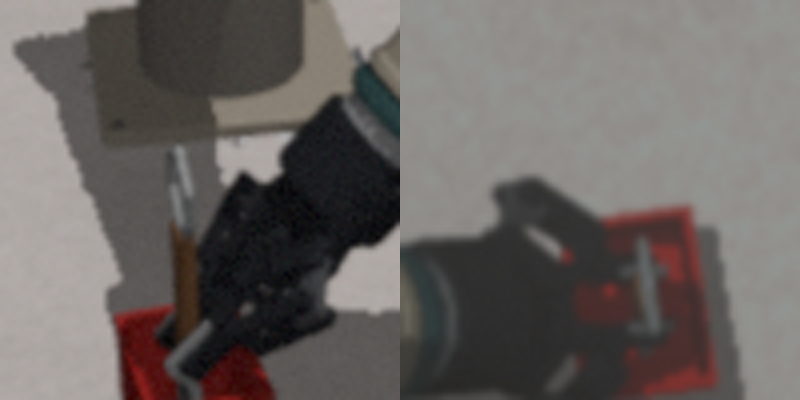

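Emit:
drive_tool(
  rows=[
    [10, [0, -0.7, 0.7], [0, 0, 0]],
    [10, [0, -0.7, 0.7], [0, 0, 0]],
    [10, [0, -0.7, 0.7], [0, 0, 0]],
    [10, [0, -0.7, 0.7], [0, 0, 0]],
    [10, [0, -0.7, 0.7], [0, 0, 0]],
    [10, [0, -0.7, 0.7], [0, 0, 0]],
    [10, [0, -0.7, 0.7], [0, 0, 0]],
    [10, [0, -0.4, 0.4], [0, 0, 0]],
    [10, [0, 0, 0], [0, 0, 0]],
    [10, [0, 0, 0], [0, 0, 0]],
  ],
)

```text
clock: 29.0
tcp_pos: [448.3, -84.8, 65.4]
tool_rot: [2.354, 0.144, 0.059]
ft_force: [0.5, 0.1, 0.0]
width: 20.9
```

```bash
python3 - <<'E'
from h import *
plan(grip("caddy",0,76,back=5))
E
```

```text
t 29.0 tcp [448.3 -84.8  65.4] q [-0.33  0.88 -0.14  2.22  1.26  0.9  -1.55] F [0.5 0.1 0. ] w 20.9
target [448.  -83.8  66.1] dp [-0.3  1.   0.7] shift now-axes [-0.2 -0.2 -1.2] in target axes [-0.2 -0.2 -1.2] turn [-0.001  0.001 -0.   ]
```

Emit:
drive_tool(
  rows=[
    [10, [0, -0.5, 0.5], [0, 0, 0]],
    [10, [0, -0.5, 0.5], [0, 0, 0]],
    [10, [0, 0, 0], [0, 0, 0]],
    [10, [0, 0, 0], [0, 0, 0]],
    [10, [0, 0, 0], [0, 0, 0]],
    [10, [0, 0, 0], [0, 0, 0]],
    [10, [0, 0, 0], [0, 0, 0]],
    [10, [0, 0, 0], [0, 0, 0]],
    [10, [0, 0, 0], [0, 0, 0]],
    [10, [0, 0, 0], [0, 0, 0]],
  ],
)

```text
clock: 30.0
tcp_pos: [448.3, -85.1, 65.2]
tool_rot: [2.351, 0.144, 0.06]
ft_force: [-2.0, 4.0, 10.0]
width: 20.7
```

Emit:
drive_tool(
  rows=[
    [10, [0, 0.5, -0.5], [0, 0, 0]],
    [10, [0, 0, 0], [0, 0, 0]],
    [22, [0, 0, 0], [0, 0, 0]],
    [23, [0, 0, 0], [0, 0, 0]],
    [24, [0, 0, 0], [0, 0, 0]],
    [26, [0, 0, 0], [0, 0, 0]],
    [28, [0, 0, 0], [0, 0, 0]],
    [30, [0, 0, 0], [0, 0, 0]],
    [32, [0, 0, 0], [0, 0, 0]],
    [32, [0, 0, 0], [0, 0, 0]],
  ],
)

```text
clock: 31.0
tcp_pos: [448.3, -84.7, 64.5]
tool_rot: [2.354, 0.145, 0.059]
ft_force: [0.0, 0.5, -0.3]
width: 31.7
```

```bash
python3 - <<'E'
from h import *
plan(grip("caddy",0,76,back=5)); look("s9",(240,180,100,100),(300,230,80,80))
E
```

```text
t 31.0 tcp [448.3 -84.7  64.5] q [-0.33  0.88 -0.14  2.22  1.26  0.9  -1.55] F [ 0.   0.5 -0.3] w 31.7
target [448.  -83.8  66.1] dp [-0.3  0.9  1.6] shift now-axes [-0.2  0.4 -1.8] in target axes [-0.2  0.4 -1.8] turn [-0.001  0.001 -0.   ]
```

View pics/s9.png

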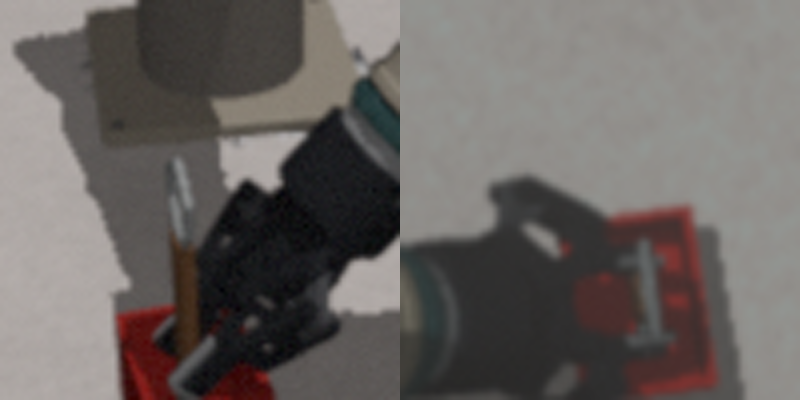

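Emit:
drive_tool(
  rows=[
    [32, [0, 0, -3], [0, 0, 0]],
    [32, [0, 0, -5], [0, 0, 0]],
    [32, [0, 0, -6], [0, 0, 0]],
    [32, [0, 0, -8], [0, 0, 0]],
    [32, [0, 0, -8], [0, 0, 0]],
    [32, [0, 0, -8], [0, 0, 0]],
    [32, [0, 0, -8], [0, 0, 0]],
    [32, [0, 0, -8], [0, 0, 0]],
    [32, [0, 0, -8], [0, 0, 0]],
    [32, [0, 0, -8], [0, 0, 0]],
  ],
)

```text
clock: 32.1
tcp_pos: [442.2, -35.2, 114.6]
tool_rot: [2.354, 0.145, 0.059]
ft_force: [-0.0, 0.8, -0.3]
width: 31.9
```

```bash
python3 - <<'E'
from h import *
plan(grip("caddy",0,76,back=5)); look("s10",(210,150,180,180),(280,210,120,120))
E
```

```text
t 32.1 tcp [442.2 -35.2 114.6] q [-0.39  0.78 -0.21  2.18  1.07  1.   -1.42] F [-0.   0.8 -0.3] w 31.9
target [448.  -83.8  66.1] dp [  5.8 -48.6 -48.5] shift now-axes [-0.2  0.4 68.9] in target axes [-0.2  0.3 68.9] turn [-0.001  0.001 -0.   ]
```

View pics/s10.png

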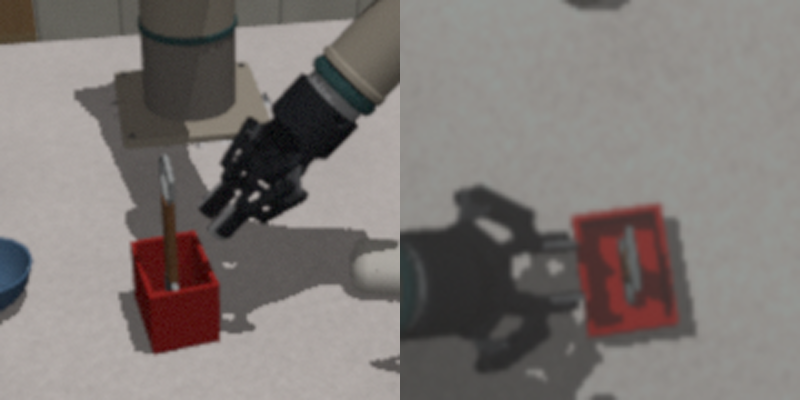

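The hand is clear and the skimmer stands almost upright in the caddy. I'll back off further, then check that it stays put.

Emit:
drive_tool(
  rows=[
    [32, [0, 0, -8], [0, 0, 0]],
    [32, [0, 0, -8], [0, 0, 0]],
    [32, [0, 0, -8], [0, 0, 0]],
    [32, [0, 0, -8], [0, 0, 0]],
    [32, [0, 0, -8], [0, 0, 0]],
    [32, [0, 0, -8], [0, 0, 0]],
    [32, [0, 0, -8], [0, 0, 0]],
    [32, [0, 0, -8], [0, 0, 0]],
    [32, [0, 0, -4], [0, 0, 0]],
    [32, [0, 0, 0], [0, 0, 0]],
  ],
)

```text
clock: 33.2
tcp_pos: [436.7, 12.6, 162.6]
tool_rot: [2.355, 0.145, 0.06]
ft_force: [-0.3, -0.0, 0.7]
width: 31.7
```

Emit:
drive_tool(
  rows=[
    [32, [0, 0, 0], [0, 0, 0]],
    [32, [0, 0, 0], [0, 0, 0]],
    [32, [0, 0, 0], [0, 0, 0]],
    [32, [0, 0, 0], [0, 0, 0]],
    [32, [0, 0, 0], [0, 0, 0]],
    [32, [0, 0, 0], [0, 0, 0]],
    [32, [0, 0, 0], [0, 0, 0]],
    [32, [0, 0, 0], [0, 0, 0]],
    [32, [0, 0, 0], [0, 0, 0]],
    [32, [0, 0, 0], [0, 0, 0]],
  ],
)

```text
clock: 34.2
tcp_pos: [436.5, 12.0, 162.3]
tool_rot: [2.354, 0.145, 0.059]
ft_force: [0.2, -0.3, 0.6]
width: 31.9
```

```bash
python3 - <<'E'
from h import *
plan(grip("caddy",0,76,back=5)); look("f1",(90,100,450,300),(180,150,350,200))
C={n:ld(f"scene_{n}.npz") for n in("s10","f1")}
for k,c in C.items():
    P=cloud(c);h=cv2.cvtColor(c["img"],cv2.COLOR_RGB2HSV);R=(P[...,0]>400)&(P[...,0]<500)&(P[...,1]>-125)&(P[...,1]<-50)&(P[...,2]>80)
    b=R&(h[...,0]>4)&(h[...,0]<18)&(h[...,1]>90); q=P[b]
    for lo,hi in((80,110),(110,140),(140,175)):
        u=q[(q[:,2]>lo)&(q[:,2]<hi)]; print(k,lo,len(u),np.median(u,0).round(1))
    a=P[R&(P[...,2]>170)&(h[...,1]<90)]; print("  top",a[np.argsort(-a[:,2])][:2].round(1))
c=C["f1"];P=cloud(c);h=cv2.cvtColor(c["img"],cv2.COLOR_RGB2HSV)
m=(h[...,0]>45)&(h[...,0]<85)&(h[...,1]>100)&(P[...,0]>500)&(P[...,0]<650)&(P[...,1]>220)&(P[...,1]<300)
q=P[m]
for lo,hi in((145,175),(175,210),(210,245)): u=q[(q[:,2]>lo)&(q[:,2]<hi)]; print("turner",np.median(u,0).round(1))
a=P[(P[...,0]>550)&(P[...,0]<620)&(abs(P[...,1]-262)<8)&(P[...,2]>270)&(P[...,2]<320)]; print(a[np.argsort(-a[:,2])][:3].round(1))
E
```

```text
t 34.2 tcp [436.5  12.  162.3] q [-0.45  0.69 -0.26  2.11  0.93  1.12 -1.32] F [ 0.2 -0.3  0.6] w 31.9
target [448.  -83.8  66.1] dp [ 11.5 -95.8 -96.2] shift now-axes [ -0.2   0.4 136.2] in target axes [ -0.3   0.2 136.2] turn [-0.001  0.001 -0.   ]
s10 80 59 [456.7 -76.7  94.3]
s10 110 54 [457.1 -75.9 125.5]
s10 140 30 [456.9 -76.9 147.7]
  top [[448.8 -75.6 206.8]
 [450.3 -75.8 205.3]]
f1 80 54 [456.6 -76.6  93. ]
f1 110 54 [457.5 -75.7 124.5]
f1 140 34 [456.8 -77.  147.4]
  top [[447.4 -77.5 206.1]
 [449.5 -77.8 205. ]]
turner [583.6 262.1 160.5]
turner [584.5 261.8 193.3]
turner [584.2 261.2 226.3]
[[576.7 263.7 291.4]
 [577.5 269.2 291.3]
 [579.5 264.4 290.8]]
```

View pics/f1.png

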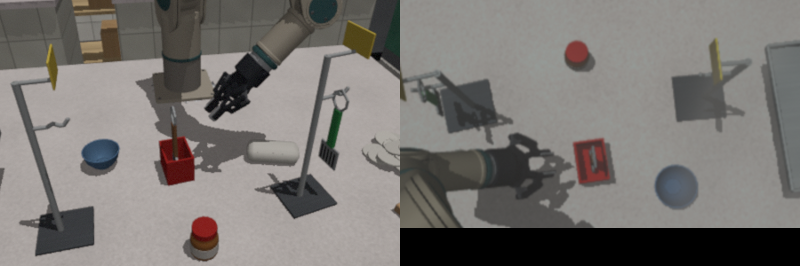

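Skimmer unmoved over 2 s: the wire top reads 206 mm, so the head centre is about 33 mm up. The turner hangs upright with its loop top about 288 mm high. The robot touches nothing, so I'm handing in.

```bash
python3 -c "
from workcell import order
print(order.hand_in())"
```

```text
the job is handed in; nothing more can be done
None
```

I hung the turner in the front seat of the spare hook and let go of it while the skimmer was still on its own hook. I then took the skimmer off and lowered it into the red caddy until it touched the floor (about 10 N). I opened the fingers only to 32 mm and backed away, and handed in at about 34 s.

Last checks, from the camera pictures:
- **Turner:** it hangs upright with its loop top about 288 mm high, 56 mm out and within about 2 mm of the rod sideways.
- **Skimmer:** it stands almost upright, near the middle of the caddy. Its head centre is about 33 mm up, and it had not moved between two pictures 2 s apart.
- **Robot and other things:** the hand is well clear. The loaf, bowl and jar look unmoved; I checked them by eye only.

The skimmer is balanced on its head rather than leaning on the rim. That is the one thing I could not check past those 2 s. No check failed or disagreed.

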